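# Refit the strainer, shut its housing and open the valve one true turn

### The job

Lift the strainer block out of the draining rack and lower it gently, without dropping it, into its seat in the open strainer housing; the rack bars its narrow ends and the housing its broad sides, so put it down on a clear patch of bench and take it the other way in between. Then push the housing's lid shut until its sprung catch snaps over the lid's lip, and only after that open the valve by one full turn of its stem, anticlockwise seen from above: the handwheel has a lot of free play, so count from where the stem pointer begins to move. Leave the spray can, jar, small carton and bearing standing where they are.

Things in the scene. Friction and masses are not known exactly. Their poses are not given: they have to be found in the camera images.
- strainer_mid (a point): Centre of the strainer: a loose grey pleated block with dark steel end plates, 44 x 64 x 60 mm (its x, y, z; z up), about 0.2 kg. This point is 30 mm over its underside. It starts standing in the draining rack, its 64 mm length running between the rack's two walls. It stays upright throughout; half a turn about z makes no difference.
- rack: Fixed aluminium draining rack. Origin: centre of its underside. Base plate 90 (x) x 94 (y) x 4 mm, on which the strainer stands; at y = +38 and -38 mm an upright wall 50 mm long (x), 6 mm thick, rising to 66 mm over the bench, 3 mm from the strainer's 44 mm wide end faces, which so cannot be gripped there. The strainer's 64 mm long faces (at x = +22 and -22 mm) are open.
- skid: Fixed dark steel base plate, 190 (x) x 290 (y) x 10 mm, its middle 7 mm towards -y from this origin on the bench; x points roughly away from the robot, y left. From it lie (x, y mm): seat and rim 0, +75; lid_hinge +77, +75; valve_axis 0, -100. The bench in front, 0.38 to 0.48 m ahead of the robot and 0.3 m to either side, is bare but for things listed here.
- seat (a point): Centre of the inner floor of the grey open-topped housing, 16 mm over the bench: the middle of the strainer's underside must come to rest here, its 64 mm length along the skid's x. Play 6 mm each way in y (long walls) and 4 mm each way in x (two low end stops 12 mm high). The housing is 134 (x) x 56 (y) mm inside, with 6 mm walls.
- rim (a point): Middle of the housing's mouth, level with the top of its walls, 70 mm over the seat. Between the strainer's ends and the short walls 35 mm remain free for fingers, down to the end stops (6 mm thick, centred 39 mm either side of the seat along x).
- lid_hinge (a point): Middle of the lid's hinge axis, along the skid's y at the far end of the housing, 77 mm beyond and 74 mm above the seat. The lid is a grey plate 68 mm wide (y) and 5 mm thick, 0.22 kg, with a steel press pad in the middle near its front; its lip reaches 162 mm from the hinge.
- lid (a joint): Lid angle in rad: 0 shut (level, its middle plane at the hinge's height), pi/2 upright, more leaning away from the robot; stop at 2.15. Stiff hinge: it stays where left near upright and sinks by itself once pushed below about 0.9, then rests ajar on the catch at about 0.08. About 15 N down on the pad snaps it in.
- lid_front (a point): Middle of the front of the lid's upper (outer) face, 151 mm from the hinge.
- catch (a joint): Sprung bevelled catch at the front of the housing: 0 at rest or snapped in, up to 0.010 m pushed out forwards while the lip rides over it.
- valve_axis (a point): Centre of the valve's handwheel, on its vertical axis, level with the middle of the rim; 142 mm over the bench. The dark steel wheel has a round rim 12 mm thick, 55 mm mean radius (122 mm overall), five dished spokes, and one upright handle.
- handle (a point): Middle of the wheel's upright black handle, 55 mm from the valve axis: a round grip of 18 mm diameter that spins freely on its pin, from 24 mm below this point (where it sits on a boss 10 mm over the middle of the rim) to 20 mm above. Carry it round the axis to turn the wheel; the tool need not turn with it.
- stem (a joint): Turn of the valve stem in rad: starts at 0 (shut), grows anticlockwise seen from above, 6.283 is one full turn. The wheel has 2.6 rad of free play on the stem, of which an unknown part is left when opening starts; then the stem follows the wheel. About 4 N at the handle turn it; it stays where left.
- stem_pointer (a point): Tip of the steel pointer that sits on the stem inside the wheel, 34 mm from the axis; it turns with the stem, not with the wheel.
- spray_can_foot (a point): Bystander: middle of the underside of a loose spray can, 66 mm diameter, 211 mm tall.
- jar_foot (a point): Bystander: middle of the underside of a loose grease jar with a screw lid, 70 mm diameter, 71 mm tall.
- small_carton_foot (a point): Bystander: middle of the underside of a loose small cardboard carton, 51 x 62 x 52 mm.
- bearing_foot (a point): Bystander: middle of the underside of a loose roller bearing lying flat, 68 mm diameter, 20 mm high.
Mind the look-alikes: they are no part of the job. There is more than one size of the part that bears strainer_mid; the job needs the largest.

How it is judged:
By the outcome, as a careful person would: the job done as asked, in the order asked, and still so for the second after the job is handed in, with the robot touching nothing.
It also fails if it takes over 72 s, if anything falls off the work surface, if the arm or the gripper's body presses on something with over 40 N, if the wrist force passes 120 N, or if a joint passes its speed limit or range.

### The arm

A 7-joint arm with a two-finger parallel gripper is mounted at the origin on a cart in front of the work surface, level with it; the furniture and walls round the work are solid. World frame = base frame: x ahead of the robot, y to its left, z up, the work surface at z = 0. Lengths are in m, angles in rad, forces in N, time in s.
With the tool pointing down it reaches from about 0.4 to 0.85 m from the base axis. Payload 10.4 kg.
Tool frame: the origin (TCP) lies at the very end of the fingers, on their centre line; the grasp point (between the pads) lies 19 mm behind it; z points along the fingers, y is the direction in which the jaws open and shut (so a half turn about z gives the same grasp; the last joint's range is limited). The gripper opens to 87 mm and grips with 3 to 60 N. Pads are 19 mm wide; open, the fingers measure 117 mm over their backs; the gripper's body (75 mm by 190 mm) begins 51 mm behind the grasp point.
Start: joints at [-1.344, 0.332, -0.065, 1.46, 0.022, 1.35, -0.088], TCP at [0.154, 0.606, 0.223] pointing down, gripper open.
Joint ranges: [-2.6, 2.6], [-0.5, 2.12], [-1.47, 1.34], [0.16, 2.42], [-1.27, 4.41], [0.06, 2.06], [-2.6, 2.6]. Speed limits (rad/s): [2.22, 2.22, 2.79, 2.79, 3.14, 3.14, 3.14].

### API

Orientations are given as a unit quaternion [x, y, z, w].
In Python, from bench import r, eyes, job gives the robot as it stands. The module is installed in compiled form; this text tells all that it offers.
- The arm moves only by the tool play_rows, never from a script. Its argument "motion" is a list of rows, each a list of 7 numbers: the shift along the tool's x, y, z as a fraction of full scale, then the turn, a rotation vector about the tool's x, y, z as a fraction of full scale, then the opening in per cent of the stroke, from 0 (shut) to 100 (fully open). A call has 1 to 5 rows; each row is the pose to reach, as a shift and turn from the pose commanded when the call began, along the tool's axes at that moment; what a row does not reach only later rows make up. Full scale, the value 1, is 0.2 m for a shift and 90 degrees for a turn. A row lasts 1/8 s, in which the tool goes at most 62.5 mm and 10.7 degrees, less where a joint would pass 70% of its speed; a pose out of reach is approached as far as the arm can. A call with a number of a shift or a turn outside -1 to 1 is refused whole. A call with a gripper value outside its range is refused whole. The fingers move at their own pace and stop on an object; "squeeze" is the grip in N (left out, the last holds). Time passes only in rows, so rows that repeat a pose let the fingers close. It gives the time, the measured TCP pose, the force and the opening at its end, in the units of the state.
- r.read_state(): the state, without advancing time (a new reading comes with each control period).
- eyes.camera(name): name is "scene" or "top"; returns a dict with "image" (420x560x3 uint8, red, green, blue), "mtx" (3x3 intrinsics, pixels), "R" (3x3) and "t" (3): a world point X has camera coordinates R X + t. Camera axes: x right, y down, z forward; pixel columns grow to the right and rows downward; lengths in m; the calibration is good to about 2 mm. A picture is of the moment at which its call begins. There is no depth.
- job.close_job(): hands the job in, once; it reports no verdict.
Trained networks look in a picture, given as the dict that the camera call returned (one of the last four; its "shot" number tells which), for a name from the list of things; names that differ only in an ending like _2 or _b are one class to them, and where a whole thing is asked for, a point or a joint stands for the part that bears it (a point fixed in the world has none). Each returns a list of dicts, best first, with "p" (0 to 1); they miss things now and then, are a little off and sometimes report something else, mostly with a low value. They report only what shows in the picture. A call takes as long as a camera call. They do not tell look-alikes from the thing itself.
- eyes.regions_of(picture, label): "region" (420x560 bool, what is visible of it) and "xy" ([column, row] in pixels, amid what is visible of it).
- eyes.landmark_of(picture, label): "xy" ([column, row] in pixels: a listed point, or the origin of a listed thing).
The state is a dict: "time": time; "joint_positions": joint angles; "joint_vel": joint speeds; "joint_torque": joint torques, N m; "ee_pos": TCP position; "eef_rot": TCP orientation; "ft_force": force on the tool from outside, world axes, zero at the start; "torque": the same for the moment, N m; "width": finger opening in m.
Only numpy, scipy, OpenCV 4.12 (cv2) and the standard library are available. Lean on these libraries where they do the work, as an engineer would, in place of code of your own. Each camera call takes 0.05 s, during which the arm holds its last target. There are 200 camera calls.

## Working session

There is one attempt and no reset: what is moved stays moved. The work goes in short steps, Python scripts to look and compute and a tool call to move; the robot and the scene stay as the last step left them, time stands still between calls to the robot, and variables do not carry over. Pictures are saved under pics/ and viewed, about 8 in all and at most 12, crops included, and the job is handed in when it is done.

Besides the shell and the picture viewer there is one more tool, called after ">>>" as name(argument=value, ...), one argument or row to a line, values as JSON. play_rows: Moves the arm, as the interface text tells. Shift numbers are shares of 0.2 m and turn numbers shares of 90 degrees, none past 1 either way. Its arguments: {"type":"object","properties":{"motion":{"type":"array","items":{"type":"array","items":{"type":"number"}}},"squeeze":{"type":"number"}},"required":["motion"]}

```bash
mkdir -p pics; cat > h.py <<'E'
import numpy as np, cv2
from scipy.spatial.transform import Rotation as Ro
from bench import r, eyes, job
def save(p,n): cv2.imwrite('pics/'+n,p["image"][:,:,::-1])
def ray(p,uv):
    R=np.array(p["R"]);t=np.array(p["t"])
    d=R.T@np.linalg.solve(np.array(p["mtx"]),[uv[0],uv[1],1.]);return -R.T@t,d
def onz(p,uv,z):
    c,d=ray(p,uv);return c+d*(z-c[2])/d[2]
def tri(ps,uvs):
    A=np.zeros((3,3));b=np.zeros(3);L=[ray(p,u) for p,u in zip(ps,uvs)]
    for c,d in L:
        d=d/np.linalg.norm(d);M=np.eye(3)-np.outer(d,d);A+=M;b+=M@c
    x=np.linalg.solve(A,b);return x,[np.linalg.norm(np.cross(x-c,d/np.linalg.norm(d))) for c,d in L]
def proj(p,X):
    q=np.array(p["mtx"])@(np.array(p["R"])@np.array(X)+np.array(p["t"]));return q[:2]/q[2]
def rel(X,s=None):
    s=s or r.read_state();return Ro.from_quat(s["eef_rot"]).inv().apply(np.array(X)-s["ee_pos"])/0.2
E
cat > a.py <<'E'
from h import *
np.set_printoptions(precision=4,suppress=True)
P={n:eyes.camera(n) for n in("scene","top")}
for n in P: save(P[n],n+"0.png"); R=P[n]["R"]; print(n,-np.array(R).T@P[n]["t"])
for l in "strainer_mid rack skid seat rim lid_hinge lid_front valve_axis handle stem_pointer spray_can_foot jar_foot small_carton_foot bearing_foot".split():
    for n in P:
        print(l,n,[(np.round(d["xy"],1).tolist(),round(d["p"],2)) for d in eyes.landmark_of(P[n],l)[:4]])
s=r.read_state();print(s["ee_pos"],Ro.from_quat(s["eef_rot"]).as_matrix(),s["ft_force"],s["width"],s["time"])
cv2.imwrite("pics/both0.png",np.hstack([cv2.resize(P[n]["image"],None,fx=.714,fy=.714)[:,:,::-1] for n in P]))
E
python3 a.py
```

```text
scene [-0.3057  0.8664  1.4683]
top [0.4189 0.0664 1.2362]
strainer_mid scene [([283.6, 290.9], 0.48)]
strainer_mid top [([142.1, 254.1], 0.89), ([127.6, 303.0], 0.82), ([218.3, 298.7], 0.52)]
rack scene [([228.6, 237.1], 0.57)]
rack top [([142.3, 260.7], 0.79)]
skid scene [([259.3, 251.6], 0.88)]
skid top [([241.8, 240.6], 0.81), ([271.2, 238.7], 0.63)]
seat scene [([244.6, 263.2], 0.6), ([262.2, 214.0], 0.36)]
seat top [([214.2, 235.5], 0.69)]
rim scene [([241.5, 250.5], 0.59)]
rim top [([213.2, 232.7], 0.82), ([253.7, 232.4], 0.35), ([142.3, 253.2], 0.23)]
lid_hinge scene [([228.9, 239.1], 0.97)]
lid_hinge top [([220.6, 209.9], 0.64)]
lid_front scene [([226.4, 202.7], 0.92)]
lid_front top [([211.8, 180.8], 0.75)]
valve_axis scene [([282.8, 218.2], 0.55)]
valve_axis top [([274.0, 240.8], 0.71)]
handle scene [([265.4, 214.7], 0.66), ([307.2, 201.0], 0.66), ([223.9, 198.9], 0.56), ([262.1, 253.3], 0.49)]
handle top [([255.7, 233.3], 0.71)]
stem_pointer scene [([280.0, 216.0], 0.63), ([283.4, 217.2], 0.57)]
stem_pointer top [([276.2, 230.0], 0.83)]
spray_can_foot scene [([355.2, 197.3], 0.63)]
spray_can_foot top [([274.7, 225.5], 0.63)]
jar_foot scene [([305.8, 196.8], 0.58)]
jar_foot top [([355.5, 215.6], 0.91)]
small_carton_foot scene [([196.9, 275.1], 0.83)]
small_carton_foot top [([168.6, 212.7], 0.81)]
bearing_foot scene [([249.5, 199.1], 0.65)]
bearing_foot top [([291.0, 161.4], 0.85)]
[0.1545 0.6056 0.2226] [[-0.969   0.2472 -0.    ]
 [ 0.2472  0.969   0.    ]
 [ 0.      0.     -1.    ]] [-0.0478 -0.144   0.9557] 0.08695265477697796 1.5
```

```bash
python3 - <<'E'
import cv2,numpy as np
a=cv2.imread('pics/scene0.png')[150:350,150:400];b=cv2.imread('pics/top0.png')[130:340,90:390]
cv2.imwrite('pics/s0.png',cv2.resize(a,None,fx=3,fy=3,interpolation=2));cv2.imwrite('pics/t0.png',cv2.resize(b,None,fx=2.667,fy=2.667,interpolation=2))
E
```

```text
(no output)
```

View pics/s0.png

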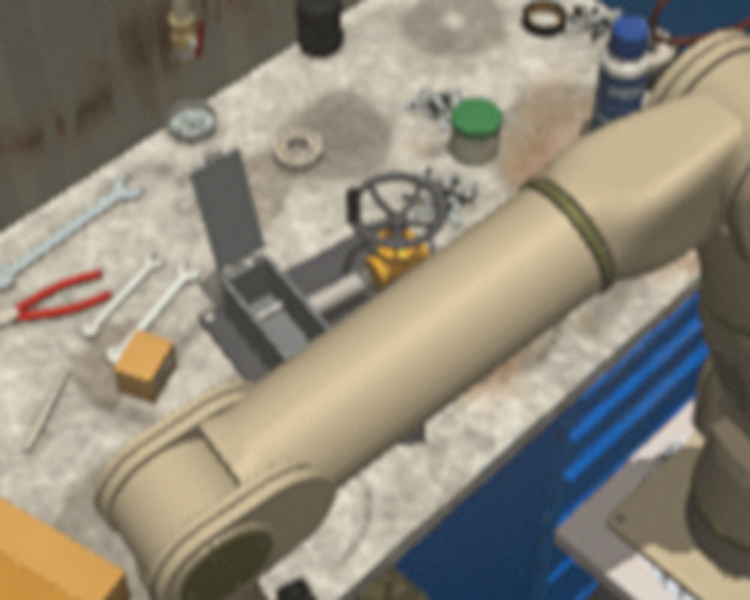

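View pics/t0.png

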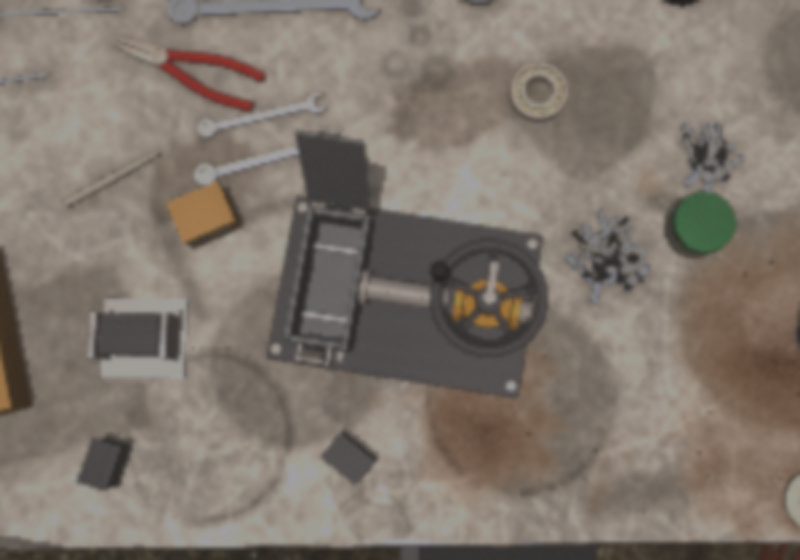

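```bash
cat > b.py <<'E'
from h import *
from scipy.optimize import least_squares
np.set_printoptions(precision=4,suppress=True)
p=eyes.camera("top")
c=lambda x,y:np.array([x/2.667+90,y/2.667+130])
print("px mm",np.linalg.norm(onz(p,(280,210),0)-onz(p,(281,210),0))*1e3)
def rect(l,k=0):
    d=eyes.regions_of(p,l)
    out=[]
    for e in d[:4]:
        q=cv2.minAreaRect(np.argwhere(e["region"])[:,::-1].astype(np.float32));out.append((e["p"],e["xy"],q))
    return out
for l,z in(("strainer_mid",.06),("rack",.004),("skid",.01),("small_carton_foot",.052),("lid",.1)):
    for pr,xy,q in rect(l):
        B=np.array([onz(p,u,z)[:2] for u in cv2.boxPoints(q)])
        print(l,round(pr,2),np.round(xy),"ctr",B.mean(0),"edges",np.linalg.norm(B[1]-B[0]),np.linalg.norm(B[2]-B[1]),"ang",np.arctan2(*(B[1]-B[0])[::-1])%np.pi)
# skid pose from landmarks
L=[("rim",(0,.075,.086)),("seat",(0,.075,.016)),("skid",(0,0,0)),("lid_hinge",(.077,.075,.09)),("valve_axis",(0,-.1,.142))]
obs=[]
for l,X in L:
    d=eyes.landmark_of(p,l)
    if d: obs.append((l,X,np.array(d[0]["xy"]),1.))
for l,(u,v) in(("b1",(302,208)),("b2",(533,244)),("b3",(511,385)),("b4",(276,349))): print(l,onz(p,c(u,v),.012)[:2])
b=np.array([onz(p,c(u,v),.012)[:2] for u,v in((302,208),(533,244),(511,385),(276,349))])
print("bolts ctr",b.mean(0),"yaw",np.arctan2(*((b[0]+b[1]-b[2]-b[3])[::-1])))
W=lambda q,X:np.array([q[0]+X[0]*np.cos(q[2])-X[1]*np.sin(q[2]),q[1]+X[0]*np.sin(q[2])+X[1]*np.cos(q[2]),X[2]])
f=lambda q:np.concatenate([proj(p,W(q,X))-u for l,X,u,w in obs])
s=least_squares(f,[.5,.1,0],loss="soft_l1")
print("skid",s.x);print([(o[0],r_) for o,r_ in zip(obs,f(s.x).reshape(-1,2).round(1).tolist())])
for l,z in(("strainer_mid",.034),("rack",0),("handle",.176),("stem_pointer",.15),("jar_foot",0),("small_carton_foot",0),("bearing_foot",0)):
    for d in eyes.landmark_of(p,l)[:3]: print(l,round(d["p"],2),onz(p,d["xy"],z))
q=s.x
d=eyes.landmark_of(p,"lid_front")[0]["xy"]
th=np.linspace(1.2,2.15,96)
e=[np.linalg.norm(proj(p,W(q,(.077-.151*np.cos(t)+.0025*np.sin(t),.075,.09+.151*np.sin(t)+.0025*np.cos(t))))-d) for t in th]
i=np.argmin(e);print("lid",th[i],e[i])
E
python3 b.py
```

```text
px mm 3.1182349617602703
strainer_mid 0.93 [140. 255.] ctr [0.4932 0.4257] edges 0.0630864611193322 0.04616525905898593 ang 1.5671289014804333
strainer_mid 0.65 [131. 304.] ctr [0.3573 0.4445] edges 0.05689435858797644 0.04577795146684483 ang 2.8009453101142365
strainer_mid 0.51 [221. 299.] ctr [0.3602 0.1864] edges 0.036486774909340686 0.0491092437877146 ang 2.447077777439034
rack 0.83 [150. 262.] ctr [0.4923 0.4321] edges 0.11140894264153366 0.08761751615344045 ang 1.5674868499584613
skid 0.57 [235. 238.] ctr [0.5801 0.1173] edges 0.2740882119007572 0.3216100592987457 ang 3.010218024169665
small_carton_foot 0.86 [168. 211.] ctr [0.6269 0.3511] edges 0.0675940581012602 0.05896100128501482 ang 2.0045397996021492
lid 0.61 [213. 191.] ctr [0.6668 0.2026] edges 0.07007228173356103 0.09192817849138442 ang 1.6580706219686938
b1 [0.6394 0.2483]
b2 [ 0.597  -0.0176]
b3 [0.4361 0.0092]
b4 [0.4779 0.2742]
bolts ctr [0.5376 0.1285] yaw -0.16209265945362222
skid [ 0.5372  0.1308 -0.1669]
[('rim', [-2.3, 2.6]), ('seat', [5.9, -1.2]), ('lid_hinge', [-0.6, -0.7]), ('valve_axis', [0.5, 0.3])]
strainer_mid 0.93 [0.4973 0.4089 0.034 ]
strainer_mid 0.55 [0.3475 0.453  0.034 ]
strainer_mid 0.51 [0.3601 0.1986 0.034 ]
rack 0.77 [0.489  0.4272 0.    ]
handle 0.71 [0.5469 0.0948 0.176 ]
stem_pointer 0.72 [0.5556 0.032  0.15  ]
stem_pointer 0.2 [ 0.4891 -0.2964  0.15  ]
jar_foot 0.79 [ 0.6107 -0.2189  0.    ]
small_carton_foot 0.96 [0.6272 0.3525 0.    ]
small_carton_foot 0.51 [0.5468 0.2171 0.    ]
bearing_foot 0.64 [ 0.7769 -0.0283  0.    ]
bearing_foot 0.61 [0.5453 0.1363 0.    ]
bearing_foot 0.39 [0.6241 0.3457 0.    ]
lid 1.85 4.1891193616959495
```

>>> play_rows(
  motion=[
    [-0.945,-0.07,-0.5,0,0,0.5,100],
    [-0.945,-0.07,-0.5,0,0,0.5,100],
    [-0.945,-0.07,-0.5,0,0,0.5,100],
    [-0.945,-0.07,-0.5,0,0,0.5,100],
    [-0.945,-0.07,-0.5,0,0,0.5,100],
  ],
)

```text
time: 3.08
ee_pos: [0.3365, 0.5445, 0.3235]
eef_rot: [0.497, 0.868, 0.001, 0.0]
ft_force: [-1.0, 0.4, -0.7]
width: 0.0873
```

>>> play_rows(
  motion=[
    [-1,-0.4,0,0,0,0.338,100],
    [-1,-0.4,0,0,0,0.338,100],
    [-1,-0.4,0,0,0,0.338,100],
    [-1,-0.4,0,0,0,0.338,100],
  ],
)

```text
time: 3.58
ee_pos: [0.3669, 0.3301, 0.3223]
eef_rot: [0.706, 0.709, 0.0, -0.0]
ft_force: [0.5, -0.2, -0.7]
width: 0.0871
```

>>> play_rows(
  motion=[
    [-1,0.4,0,0,0,0,100],
    [-1,0.4,0,0,0,0,100],
    [-1,0.4,0,0,0,0,100],
    [-1,0.4,0,0,0,0,100],
  ],
)

```text
time: 4.08
ee_pos: [0.4484, 0.1307, 0.3222]
eef_rot: [0.705, 0.709, 0.0, -0.0]
ft_force: [0.5, 0.7, 0.3]
width: 0.0874
```

>>> play_rows(
  motion=[
    [-1,0,0,0,0,0,100],
    [-1,0,0,0,0,0,100],
    [-1,0,0,0,0,0,100],
    [-1,0,0,0,0,0,100],
  ],
)

```text
time: 4.58
ee_pos: [0.4487, -0.0698, 0.3223]
eef_rot: [0.706, 0.708, 0.0, -0.0]
ft_force: [0.1, 1.7, -0.2]
width: 0.087
```

>>> play_rows(
  motion=[
    [-1,0,0,0,0,0,100],
    [-1,0,0,0,0,0,100],
    [-1,0,0,0,0,0,100],
    [-1,0,0,0,0,0,100],
    [-1,0,0,0,0,0,100],
  ],
)

```text
time: 5.2
ee_pos: [0.4506, -0.2662, 0.3217]
eef_rot: [0.705, 0.709, -0.001, -0.0]
ft_force: [0.6, 0.4, -0.2]
width: 0.0873
```

```bash
cat > c.py <<'E'
from h import *
from scipy.optimize import least_squares
np.set_printoptions(precision=4,suppress=True)
p=eyes.camera("scene");t=eyes.camera("top")
save(p,"scene1.png");save(t,"top1.png");np.savez("cal.npz",s=[p["mtx"]],sR=p["R"],st=p["t"],t=[t["mtx"]],tR=t["R"],tt=t["t"])
W=lambda q,X:np.array([q[0]+X[0]*np.cos(q[2])-X[1]*np.sin(q[2]),q[1]+X[0]*np.sin(q[2])+X[1]*np.cos(q[2]),X[2]])
L=[("rim",(0,.075,.086)),("seat",(0,.075,.016)),("skid",(0,0,0)),("lid_hinge",(.077,.075,.09)),("valve_axis",(0,-.1,.142))]
obs=[(n,k,X,np.array(d[0]["xy"])) for n,X in L for k,i in(("s",p),("t",t)) for d in [eyes.landmark_of(i,n)] if d]
I={"s":p,"t":t}
f=lambda q:np.concatenate([proj(I[k],W(q,X))-u for n,k,X,u in obs])
s=least_squares(f,[.537,.13,-.165],loss="soft_l1");q=s.x
print("skid",q,[(o[0],o[1],e) for o,e in zip(obs,f(q).reshape(-1,2).round(1).tolist())])
def best(l):
    a=eyes.landmark_of(p,l);b=eyes.landmark_of(t,l)
    o=sorted([(max(tri([p,t],[x["xy"],y["xy"]])[1]),tri([p,t],[x["xy"],y["xy"]])[0],round(x["p"],2),round(y["p"],2)) for x in a for y in b],key=lambda z:z[0])
    print(l,[(round(z[0]*1e3,1),z[1],z[2],z[3]) for z in o[:3]])
for l in "strainer_mid rack lid_hinge lid_front handle stem_pointer valve_axis seat rim".split(): best(l)
a=p["image"][180:330,130:360];
cv2.imwrite("pics/s1.png",cv2.resize(a,None,fx=3.45,fy=3.45,interpolation=2)[:,:,::-1])
print(r.read_state()["ee_pos"],r.read_state()["joint_positions"])
E
python3 c.py
```

```text
skid [ 0.5407  0.1311 -0.1678] [('rim', 's', [0.7, 0.5]), ('rim', 't', [-1.5, 0.2]), ('seat', 's', [-1.0, -0.8]), ('seat', 't', [-0.5, -1.1]), ('skid', 's', [0.1, 0.0]), ('lid_hinge', 's', [3.5, -4.5]), ('lid_hinge', 't', [-0.1, 2.1]), ('valve_axis', 's', [-0.9, 1.8]), ('valve_axis', 't', [6.0, -0.4])]
strainer_mid [(np.float64(4.2), array([0.3518, 0.4555, 0.0195]), 0.74, 0.65), (np.float64(5.4), array([0.4969, 0.4276, 0.0042]), 0.38, 0.82), (np.float64(5.5), array([0.5035, 0.4268, 0.0324]), 0.78, 0.82)]
rack [(np.float64(1.2), array([ 0.4915,  0.4258, -0.0015]), 0.73, 0.9)]
lid_hinge [(np.float64(0.3), array([0.551 , 0.0845, 0.1848]), 0.31, 0.7), (np.float64(2.4), array([0.6437, 0.1973, 0.0549]), 0.59, 0.75), (np.float64(53.1), array([0.5602, 0.1447, 0.2473]), 0.31, 0.75)]
lid_front []
handle [(np.float64(3.1), array([0.5442, 0.0826, 0.1728]), 0.95, 0.8), (np.float64(5.0), array([0.5152, 0.1202, 0.2272]), 0.95, 0.51), (np.float64(101.4), array([ 0.6392,  0.2354, -0.3436]), 0.63, 0.51)]
stem_pointer [(np.float64(92.7), array([0.6113, 0.1062, 0.227 ]), 0.25, 0.94)]
valve_axis [(np.float64(0.1), array([0.6572, 0.188 , 0.2513]), 0.6, 0.56), (np.float64(4.1), array([0.5591, 0.2619, 0.3804]), 0.6, 0.28), (np.float64(6.2), array([0.5156, 0.0453, 0.1694]), 0.63, 0.91)]
seat [(np.float64(0.3), array([0.5501, 0.2036, 0.0128]), 0.86, 0.62)]
rim [(np.float64(2.5), array([0.5562, 0.2029, 0.0833]), 0.78, 0.56), (np.float64(31.3), array([0.5292, 0.1823, 0.0816]), 0.37, 0.56), (np.float64(80.7), array([0.4476, 0.1211, 0.4001]), 0.31, 0.56)]
[ 0.4502 -0.2671  0.3225] [-0.5637  0.0731  1.0866  1.6037 -0.0649  1.504   0.5309]
```

View pics/s1.png

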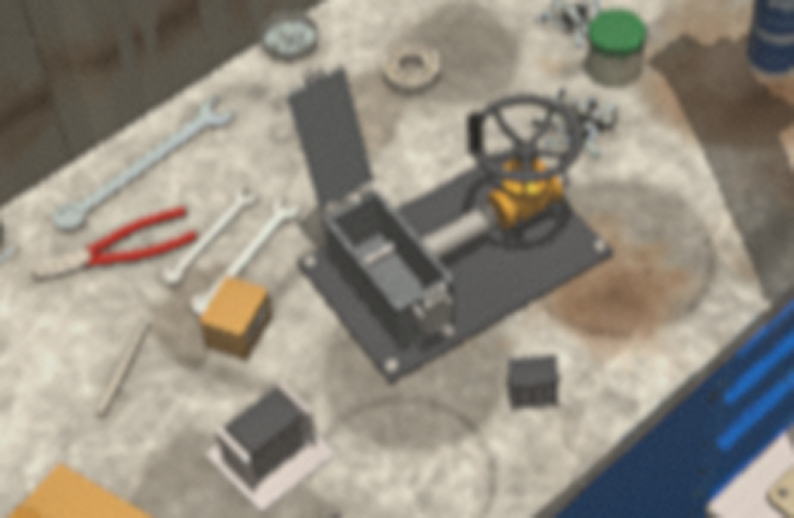

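```bash
cat > d.py <<'E'
import numpy as np,cv2
from h import proj,onz,tri
from scipy.optimize import least_squares
np.set_printoptions(precision=4,suppress=True)
z=np.load("cal.npz");I={"s":dict(mtx=z["s"][0],R=z["sR"],t=z["st"]),"t":dict(mtx=z["t"][0],R=z["tR"],t=z["tt"])}
im={"s":cv2.imread("pics/scene1.png",0).astype(float),"t":cv2.imread("pics/top1.png",0).astype(float)}
def cen(k,u):
    x,y=int(round(u[0])),int(round(u[1]));w=im[k][y-3:y+4,x-3:x+4];w=np.clip(w-np.median(w),0,None)
    g=np.exp(-((np.mgrid[-3:4,-3:4]**2).sum(0))/6);w=w*g;yy,xx=np.mgrid[-3:4,-3:4]
    return np.array([x+(w*xx).sum()/w.sum(),y+(w*yy).sum()/w.sum()])
T=[(302,208),(533,244),(511,385),(276,349)];S={0:(309,262),1:None,2:(600,246),3:(392,366)}
sg=[(1,1),(1,-1),(-1,-1),(-1,1)]
obs=[("t",i,cen("t",(u/2.667+90,v/2.667+130))) for i,(u,v) in enumerate(T)]+[("s",i,cen("s",(v[0]/3.45+130,v[1]/3.45+180))) for i,v in S.items() if v]
def W(q,X): c,s=np.cos(q[2]),np.sin(q[2]);return np.array([q[0]+X[0]*c-X[1]*s,q[1]+X[0]*s+X[1]*c,X[2]])
for ks in("t","s","ts"):
    o=[x for x in obs if x[0] in ks]
    f=lambda q:np.concatenate([proj(I[k],W(q,(sg[i][0]*q[3],sg[i][1]*q[4]-.007,.012)))-u for k,i,u in o])
    s=least_squares(f,[.54,.13,-.165,.082,.132]);print(ks,s.x,"seat",W(s.x,(0,.075,.016)),"valve",W(s.x,(0,-.1,.142)));print(f(s.x).reshape(-1,2).round(2).tolist())
# rack base corners, scene crop
for n,u in(("left",(208,455)),("front",(262,506)),("right",(329,452))): print(n,onz(I["s"],(u[0]/3.45+130,u[1]/3.45+180),.004))
for n,u in(("rt",(187,299)),("rb",(185,378)),("lt",(104,298)),("lb",(103,377))): print(n,onz(I["t"],(u[0]/2.667+90,u[1]/2.667+130),.004))
E
python3 d.py
```

```text
t [ 0.5399  0.1364 -0.1594  0.0821  0.1346] seat [0.5518 0.2105 0.016 ] valve [0.524  0.0377 0.142 ]
[[-0.11, -0.04], [-0.06, 0.01], [0.04, 0.09], [0.13, -0.06]]
s [ 0.5403  0.1314 -0.1574  0.0825  0.1355] seat [0.552  0.2055 0.016 ] valve [0.5246 0.0326 0.142 ]
[[-0.06, 0.05], [0.02, 0.04], [0.03, -0.08]]
ts [ 0.5398  0.135  -0.158   0.0822  0.1345] seat [0.5516 0.2091 0.016 ] valve [0.524  0.0363 0.142 ]
[[0.34, 0.03], [0.32, -0.05], [0.49, 0.1], [0.66, 0.09], [-0.42, 0.58], [-0.83, 0.76], [-0.46, 0.39]]
left [0.5299 0.4696 0.004 ]
front [0.4481 0.4671 0.004 ]
right [0.4483 0.3818 0.004 ]
rt [0.5355 0.3779 0.004 ]
rb [0.4461 0.3769 0.004 ]
lt [0.537  0.4717 0.004 ]
lb [0.4477 0.4686 0.004 ]
```

>>> play_rows(
  motion=[
    [1,0,0,0,0,0,100],
    [1,0,0,0,0,0,100],
    [1,0,0,0,0,0,100],
    [1,0,0,0,0,0,100],
  ],
)

```text
time: 7.2
ee_pos: [0.4492, -0.0628, 0.3225]
eef_rot: [0.703, 0.711, 0.0, -0.0]
ft_force: [0.4, -1.3, 0.5]
width: 0.0869
```

>>> play_rows(
  motion=[
    [1,0,0,0,0,0,100],
    [1,0,0,0,0,0,100],
    [1,0,0,0,0,0,100],
    [1,0,0,0,0,0,100],
  ],
)

```text
time: 7.7
ee_pos: [0.4478, 0.1364, 0.3219]
eef_rot: [0.704, 0.711, -0.001, 0.0]
ft_force: [-0.0, -0.8, 0.3]
width: 0.0868
```

>>> play_rows(
  motion=[
    [1,0,0,0,0,0,100],
    [1,0,0,0,0,0,100],
    [1,0,0,0,0,0,100],
    [1,0,0,0,0,0,100],
    [1,0,0,0,0,0,100],
  ],
)

```text
time: 8.32
ee_pos: [0.4481, 0.3322, 0.3222]
eef_rot: [0.706, 0.709, -0.0, 0.001]
ft_force: [0.1, -0.4, 0.0]
width: 0.0871
```

>>> play_rows(
  motion=[
    [0.46,0.215,0.3,0,0,0,100],
    [0.46,0.215,0.7,0,0,0,100],
    [0.46,0.215,0.95,0,0,0,100],
    [0.46,0.215,0.95,0,0,0,100],
  ],
)

```text
time: 8.82
ee_pos: [0.4911, 0.4222, 0.1303]
eef_rot: [0.706, 0.708, -0.001, 0.001]
ft_force: [0.3, 0.6, 0.6]
width: 0.0874
```

>>> play_rows(
  motion=[
    [0,0,0.25,0,0,0,100],
    [0,0,0.4,0,0,0,100],
    [0,0,0.5,0,0,0,100],
    [0,0,0.5,0,0,0,100],
  ],
)

```text
time: 9.32
ee_pos: [0.4904, 0.4236, 0.0322]
eef_rot: [0.706, 0.708, -0.001, 0.0]
ft_force: [0.9, 0.4, 0.8]
width: 0.087
```

>>> play_rows(
  motion=[
    [0,0,0,0,0,0,30],
    [0,0,0,0,0,0,30],
    [0,0,0,0,0,0,30],
    [0,0,0,0,0,0,30],
    [0,0,0,0,0,0,30],
  ],
  squeeze=25,
)

```text
time: 9.95
ee_pos: [0.4901, 0.4252, 0.0327]
eef_rot: [0.705, 0.709, 0.0, 0.0]
ft_force: [0.9, 0.5, 0.4]
width: 0.0448
```

>>> play_rows(
  motion=[
    [0,0,-0.1,0,0,0,30],
    [0,0,-0.3,0,0,0,30],
    [0,0,-0.5,0,0,0,30],
    [0,0,-0.5,0,0,0,30],
  ],
)

```text
time: 10.45
ee_pos: [0.4917, 0.4263, 0.1373]
eef_rot: [0.706, 0.709, 0.003, -0.0]
ft_force: [0.4, -0.1, -2.5]
width: 0.0438
```

>>> play_rows(
  motion=[
    [-0.15,-0.1,0,0,0,-0.1,30],
    [-0.3,-0.2,0,0,0,-0.2,30],
    [-0.45,-0.3,0,0,0,-0.3,30],
    [-0.55,-0.405,0,0,0,-0.4,30],
    [-0.55,-0.405,0,0,0,-0.45,30],
  ],
)

```text
time: 11.08
ee_pos: [0.408, 0.3129, 0.1322]
eef_rot: [0.415, 0.91, -0.001, -0.001]
ft_force: [-0.1, 0.4, -1.3]
width: 0.0438
```

>>> play_rows(
  motion=[
    [0,0,0,0,0,-0.1,30],
    [0,0,0,0,0,-0.2,30],
    [0,0,0,0,0,-0.3,30],
    [0,0,0,0,0,-0.45,30],
    [0,0,0,0,0,-0.45,30],
  ],
)

```text
time: 11.7
ee_pos: [0.4091, 0.3142, 0.1321]
eef_rot: [0.074, 0.997, -0.0, -0.0]
ft_force: [-0.3, 0.4, -2.4]
width: 0.0438
```

```bash
python3 - <<'E'
from h import *
s=r.read_state();print(s["ee_pos"],s["width"],s["ft_force"],s["joint_positions"])
a=eyes.camera("scene");b=eyes.camera("top")
cv2.imwrite("pics/c2.png",np.hstack([cv2.resize(i[180:380,100:300],None,fx=2,fy=2) for i in(a["image"],b["image"])])[:,:,::-1])
E
```

```text
[0.4090677  0.31419733 0.13212786] 0.04375207421489063 [-0.30997791  0.42596815 -2.44628644] [-0.97300811  0.16347733  0.25172813  1.8732946  -0.04525987  1.11154653
  0.71750961]
```

View pics/c2.png

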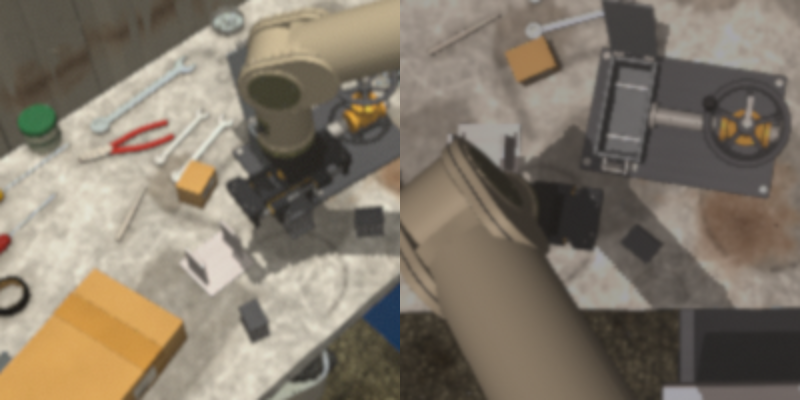

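>>> play_rows(
  motion=[
    [0,0,0.15,0,0,0,30],
    [0,0,0.3,0,0,0,30],
    [0,0,0.42,0,0,0,30],
    [0,0,0.48,0,0,0,30],
    [0,0,0.49,0,0,0,30],
  ],
)

```text
time: 12.42
ee_pos: [0.4093, 0.3145, 0.0342]
eef_rot: [0.076, 0.997, -0.0, -0.0]
ft_force: [-0.4, -0.2, -2.7]
width: 0.0439
```

>>> play_rows(
  motion=[
    [0,0,0.01,0,0,0,30],
    [0,0,0.02,0,0,0,30],
    [0,0,0.025,0,0,0,30],
    [0,0,0.025,0,0,0,30],
  ],
)

```text
time: 12.92
ee_pos: [0.4096, 0.3148, 0.0297]
eef_rot: [0.076, 0.997, 0.0, 0.0]
ft_force: [0.1, -0.9, -3.9]
width: 0.0441
```

>>> play_rows(
  motion=[
    [0,0,0.005,0,0,0,30],
    [0,0,0.01,0,0,0,30],
    [0,0,0.01,0,0,0,30],
  ],
)

```text
time: 13.3
ee_pos: [0.4097, 0.3149, 0.0286]
eef_rot: [0.076, 0.997, 0.0, -0.0]
ft_force: [-4.6, -2.6, 11.0]
width: 0.0437
```

>>> play_rows(
  motion=[
    [0,0,0,0,0,0,60],
    [0,0,0,0,0,0,100],
    [0,0,0,0,0,0,100],
    [0,0,0,0,0,0,100],
    [0,0,-0.1,0,0,0,100],
  ],
)

```text
time: 13.92
ee_pos: [0.4087, 0.3139, 0.0466]
eef_rot: [0.076, 0.997, -0.001, -0.001]
ft_force: [0.9, -0.6, 0.1]
width: 0.0829
```

>>> play_rows(
  motion=[
    [0,0,-0.2,0,0,0,100],
    [0,0,-0.4,0,0,0.1,100],
    [0,0,-0.4,0,0,0.2,100],
    [0,0,-0.4,0,0,0.3,100],
    [0,0,-0.4,0,0,0.4,100],
  ],
)

```text
time: 14.55
ee_pos: [0.4095, 0.3147, 0.1276]
eef_rot: [0.383, 0.924, 0.0, -0.0]
ft_force: [-0.1, 0.2, 0.5]
width: 0.0872
```

>>> play_rows(
  motion=[
    [0,0,0,0,0,0.2,100],
    [0,0,0,0,0,0.4,100],
    [0,0,0,0,0,0.6,100],
    [0,0,0,0,0,0.6,100],
    [0,0,0,0,0,0.6,100],
  ],
)

```text
time: 15.18
ee_pos: [0.4095, 0.3147, 0.1275]
eef_rot: [0.759, 0.651, 0.0, -0.0]
ft_force: [0.1, -0.1, 0.3]
width: 0.0865
```

>>> play_rows(
  motion=[
    [0,0,0,0,0,0,100],
    [0,0,0,0,0,0,100],
  ],
)

```text
time: 15.42
ee_pos: [0.4095, 0.3147, 0.1276]
eef_rot: [0.756, 0.655, 0.0, -0.0]
ft_force: [-0.3, 0.1, -0.5]
width: 0.0873
```

>>> play_rows(
  motion=[
    [0,0,0.2,0,0,0,100],
    [0,0,0.35,0,0,0,100],
    [0,0,0.45,0,0,0,100],
    [0,0,0.48,0,0,0,100],
    [0,0,0.48,0,0,0,100],
  ],
)

```text
time: 16.05
ee_pos: [0.4096, 0.3148, 0.0318]
eef_rot: [0.757, 0.654, 0.0, -0.0]
ft_force: [-0.0, -0.3, 0.3]
width: 0.0872
```

>>> play_rows(
  motion=[
    [0,0,0,0,0,0,50],
    [0,0,0,0,0,0,50],
    [0,0,0,0,0,0,50],
    [0,0,0,0,0,0,50],
    [0,0,0,0,0,0,50],
  ],
)

```text
time: 16.68
ee_pos: [0.4097, 0.3149, 0.0319]
eef_rot: [0.757, 0.653, 0.0, -0.0]
ft_force: [-0.7, -1.0, 5.3]
width: 0.0638
```

>>> play_rows(
  motion=[
    [0,0,-0.1,0,0,0,50],
    [0,0,-0.4,0,0,0,50],
    [0,0,-0.7,0,0,0,50],
    [0,0,-0.7,0,0,0,50],
  ],
)

```text
time: 17.18
ee_pos: [0.4114, 0.3162, 0.1757]
eef_rot: [0.757, 0.653, 0.004, -0.001]
ft_force: [0.3, 0.4, -2.2]
width: 0.064
```

```bash
python3 - <<'E'
from h import *
s=r.read_state();print(s["ee_pos"],s["eef_rot"],s["width"],s["ft_force"])
a=eyes.camera("scene");b=eyes.camera("top")
for p in(a,b):
  for l in("seat","rim","lid_front","lid_hinge"):
    print(l,[(np.round(d["xy"],1).tolist(),round(d["p"],2)) for d in eyes.landmark_of(p,l)[:2]])
print(rel([.552,.208,.2]))
E
```

```text
[0.41139817 0.31623835 0.17567161] [ 7.57324979e-01  6.53026979e-01  3.76844835e-03 -6.62373786e-04] 0.063985247914344 [ 0.31632376  0.37355254 -2.18824589]
seat [([243.0, 267.4], 0.89)]
rim [([239.3, 251.0], 0.77)]
lid_front [([226.1, 203.5], 0.74)]
lid_hinge [([228.2, 239.7], 0.85)]
seat []
rim [([213.8, 231.2], 0.93)]
lid_front [([214.1, 180.8], 0.58)]
lid_hinge [([219.1, 208.0], 0.63)]
[-0.42193119  0.78375272 -0.14542291]
```

>>> play_rows(
  motion=[
    [0,0,0.3,0,0,0,50],
    [0,0,0.55,0,0,0,50],
    [0,0,0.66,0,0,0,50],
    [0,0,0.685,0,0,0,50],
    [0,0,0.69,0,0,0,50],
  ],
)

```text
time: 18.3
ee_pos: [0.41, 0.315, 0.0341]
eef_rot: [0.757, 0.653, 0.0, -0.0]
ft_force: [0.4, -0.0, -3.3]
width: 0.0638
```

>>> play_rows(
  motion=[
    [0,0,0.005,0,0,0,50],
    [0,0,0.01,0,0,0,50],
    [0,0,0.01,0,0,0,50],
  ],
)

```text
time: 18.68
ee_pos: [0.4097, 0.315, 0.032]
eef_rot: [0.757, 0.653, 0.0, -0.0]
ft_force: [-0.8, 1.1, -0.8]
width: 0.0641
```

Open, raise 8 mm, re-grip, lift.

>>> play_rows(
  motion=[
    [0,0,0,0,0,0,85],
    [0,0,0,0,0,0,85],
    [0,0,-0.02,0,0,0,85],
    [0,0,-0.04,0,0,0,85],
    [0,0,-0.04,0,0,0,85],
  ],
)

```text
time: 19.3
ee_pos: [0.4098, 0.315, 0.0401]
eef_rot: [0.757, 0.653, 0.0, -0.0]
ft_force: [-0.1, 0.3, -0.9]
width: 0.0737
```

>>> play_rows(
  motion=[
    [0,0,0,0,0,0,50],
    [0,0,0,0,0,0,50],
    [0,0,0,0,0,0,50],
    [0,0,0,0,0,0,50],
  ],
  squeeze=35,
)

```text
time: 19.8
ee_pos: [0.4095, 0.3147, 0.0395]
eef_rot: [0.757, 0.653, -0.0, -0.0]
ft_force: [0.2, -0.9, -0.8]
width: 0.0641
```

>>> play_rows(
  motion=[
    [0,0,-0.1,0,0,0,50],
    [0,0,-0.4,0,0,0,50],
    [0,0,-0.75,0,0,0,50],
    [0,0,-0.9,0,0,0,50],
    [0,0,-0.9,0,0,0,50],
  ],
)

```text
time: 20.42
ee_pos: [0.4105, 0.3156, 0.2221]
eef_rot: [0.757, 0.653, 0.002, -0.001]
ft_force: [0.1, 0.3, -3.4]
width: 0.0638
```

```bash
python3 - <<'E'
from h import *
s=r.read_state();print(s["ee_pos"],s["eef_rot"],s["width"],s["ft_force"])
print(rel([.550,.208,.215]))
E
```

```text
[0.41052235 0.31555859 0.22211542] [ 7.57301865e-01  6.53060369e-01  2.40241866e-03 -5.18198338e-04] 0.06375301600284985 [ 0.06173442  0.30441894 -3.35554981]
[-0.42957312  0.76879239  0.03553265]
```

>>> play_rows(
  motion=[
    [-0.15,0.27,0,0,0,0.01,50],
    [-0.3,0.54,0,0,0,0.01,50],
    [-0.4,0.72,0,0,0,0.01,50],
    [-0.43,0.77,0,0,0,0.01,50],
    [-0.43,0.77,0,0,0,0.01,50],
  ],
)

```text
time: 21.05
ee_pos: [0.5487, 0.2066, 0.218]
eef_rot: [0.763, 0.647, -0.001, -0.0]
ft_force: [-1.1, 0.1, -2.5]
width: 0.0638
```

```bash
python3 - <<'E'
from h import *
s=r.read_state();print(s["ee_pos"],s["eef_rot"],s["width"],s["ft_force"])
a=eyes.camera("scene");b=eyes.camera("top")
for p,n in((a,"s"),(b,"t")):
  for l in("strainer_mid","rim"):
    print(n,l,[(np.round(d["xy"],1).tolist(),round(d["p"],2)) for d in eyes.landmark_of(p,l)[:4]])
  print("pred strainer",proj(p,np.array(s["ee_pos"])-[0,0,.009]), "tcp pts")
cv2.imwrite("pics/c3.png",np.hstack([cv2.resize(a["image"][170:300,170:300],None,fx=3.07,fy=3.07,interpolation=2),cv2.resize(b["image"][160:290,160:290],None,fx=3.07,fy=3.07,interpolation=2)])[:,:,::-1])
E
```

```text
[0.54868848 0.20659236 0.21797427] [ 7.62726076e-01  6.46720471e-01 -1.23705862e-03 -1.87091948e-04] 0.06384121544476334 [-1.06069795  0.10623609 -2.53164662]
s strainer_mid [([222.6, 339.8], 0.69), ([284.9, 292.6], 0.66), ([241.2, 226.9], 0.47), ([229.1, 238.5], 0.23)]
s rim [([241.8, 250.6], 0.7)]
pred strainer [240.63401996 228.93801569] tcp pts
t strainer_mid [([130.8, 303.3], 0.55)]
t rim [([213.8, 231.3], 0.55)]
pred strainer [207.67485625 229.25382357] tcp pts
```

View pics/c3.png

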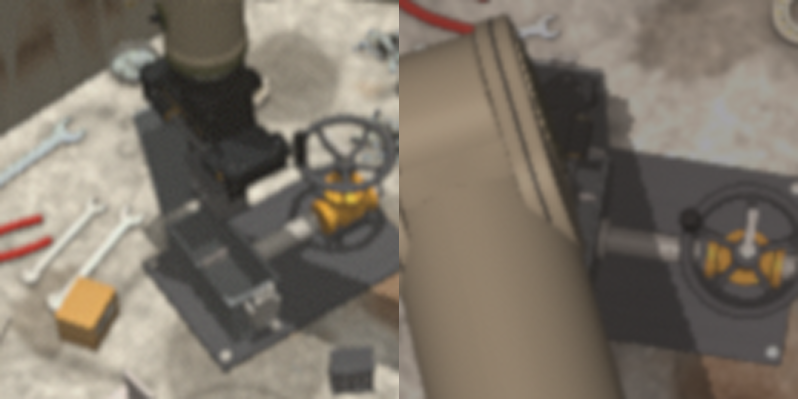

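>>> play_rows(
  motion=[
    [0,0,0.15,0,0,0,50],
    [0,0,0.3,0,0,0,50],
    [0,0,0.4,0,0,0,50],
    [0,0,0.5,0,0,0,50],
    [0,0,0.5,0,0,0,50],
  ],
)

```text
time: 21.98
ee_pos: [0.548, 0.2072, 0.1184]
eef_rot: [0.762, 0.647, -0.001, -0.0]
ft_force: [0.4, -0.2, -1.7]
width: 0.0636
```

>>> play_rows(
  motion=[
    [0,0,0.05,0,0,0,50],
    [0,0,0.1,0,0,0,50],
    [0,0,0.13,0,0,0,50],
    [0,0,0.13,0,0,0,50],
  ],
)

```text
time: 22.48
ee_pos: [0.549, 0.2069, 0.0931]
eef_rot: [0.762, 0.647, -0.0, -0.0]
ft_force: [0.8, 0.1, -2.9]
width: 0.0638
```

>>> play_rows(
  motion=[
    [0,0,0.04,0,0,0,50],
    [0,0,0.08,0,0,0,50],
    [0,0,0.1,0,0,0,50],
    [0,0,0.1,0,0,0,50],
  ],
)

```text
time: 22.98
ee_pos: [0.549, 0.2069, 0.0731]
eef_rot: [0.762, 0.647, -0.0, -0.0]
ft_force: [0.0, 0.6, -3.2]
width: 0.0637
```

>>> play_rows(
  motion=[
    [0,0,0.02,0,0,0,50],
    [0,0,0.04,0,0,0,50],
    [0,0,0.05,0,0,0,50],
    [0,0,0.05,0,0,0,50],
  ],
)

```text
time: 23.48
ee_pos: [0.5491, 0.207, 0.0634]
eef_rot: [0.762, 0.647, -0.0, -0.0]
ft_force: [-0.0, -0.4, -2.6]
width: 0.0637
```

>>> play_rows(
  motion=[
    [0,0,0.015,0,0,0,50],
    [0,0,0.03,0,0,0,50],
    [0,0,0.035,0,0,0,50],
    [0,0,0.035,0,0,0,50],
  ],
)

```text
time: 23.98
ee_pos: [0.5491, 0.207, 0.0564]
eef_rot: [0.762, 0.647, -0.0, -0.0]
ft_force: [-0.8, 0.2, -1.4]
width: 0.0636
```

>>> play_rows(
  motion=[
    [0,0,0.005,0,0,0,50],
    [0,0,0.008,0,0,0,50],
    [0,0,0.008,0,0,0,50],
  ],
)

```text
time: 24.35
ee_pos: [0.5493, 0.2071, 0.0555]
eef_rot: [0.762, 0.647, 0.0, -0.0]
ft_force: [-3.6, -1.5, 5.7]
width: 0.0638
```

>>> play_rows(
  motion=[
    [0,0,0,0,0,0,75],
    [0,0,0,0,0,0,90],
    [0,0,0,0,0,0,90],
    [0,0,-0.05,0,0,0,90],
    [0,0,-0.1,0,0,0,90],
  ],
)

```text
time: 24.98
ee_pos: [0.5495, 0.207, 0.0758]
eef_rot: [0.762, 0.647, 0.0, 0.0]
ft_force: [0.2, -0.4, -0.0]
width: 0.0781
```

>>> play_rows(
  motion=[
    [0,0,-0.2,0,0,0,90],
    [0,0,-0.4,0,0,0,90],
    [0,0,-0.7,0,0,0,90],
    [0,0,-1,0,0,0,90],
    [0,0,-1,0,0,0,90],
  ],
)

```text
time: 25.6
ee_pos: [0.5513, 0.2072, 0.2809]
eef_rot: [0.763, 0.647, 0.005, 0.001]
ft_force: [0.4, -0.5, -0.9]
width: 0.0784
```

>>> play_rows(
  motion=[
    [-0.3,-0.2,-0.3,0,0,0,0],
    [-0.6,-0.4,-0.3,0,0,0,0],
    [-0.9,-0.6,-0.3,0,0,0,0],
    [-1,-0.6,-0.3,0,0,0,0],
  ],
)

```text
time: 26.1
ee_pos: [0.3968, 0.0278, 0.3349]
eef_rot: [0.762, 0.648, 0.0, -0.0]
ft_force: [0.4, -0.9, 0.7]
width: 0.0462
```

```bash
python3 - <<'E'
from h import *
s=r.read_state();print(s["ee_pos"],s["eef_rot"],s["width"],s["ft_force"])
a=eyes.camera("scene");b=eyes.camera("top")
for p,n in((a,"s"),(b,"t")):
  for l in("strainer_mid","lid_front","lid_hinge"):
    print(n,l,[(np.round(d["xy"],1).tolist(),round(d["p"],2)) for d in eyes.landmark_of(p,l)[:4]])
cv2.imwrite("pics/c4.png",np.hstack([cv2.resize(a["image"][170:300,170:300],None,fx=3.07,fy=3.07,interpolation=2),cv2.resize(b["image"][160:290,160:290],None,fx=3.07,fy=3.07,interpolation=2)])[:,:,::-1])
E
```

```text
[0.39679997 0.02783289 0.33487494] [ 7.62050235e-01  6.47517817e-01  3.21987806e-04 -1.14540655e-04] 0.046155031884673854 [ 0.40339543 -0.91841171  0.65965312]
s strainer_mid [([241.1, 256.3], 0.81), ([224.9, 341.4], 0.76), ([241.0, 250.3], 0.51)]
s lid_front [([222.5, 197.2], 0.69)]
s lid_hinge [([230.9, 239.8], 0.6), ([278.5, 215.5], 0.44)]
t strainer_mid [([220.8, 234.6], 0.91), ([128.7, 304.3], 0.82), ([219.7, 299.8], 0.5), ([212.7, 178.2], 0.26)]
t lid_front [([211.9, 179.8], 0.6), ([214.1, 233.0], 0.24)]
t lid_hinge [([219.1, 207.7], 0.97)]
```

View pics/c4.png

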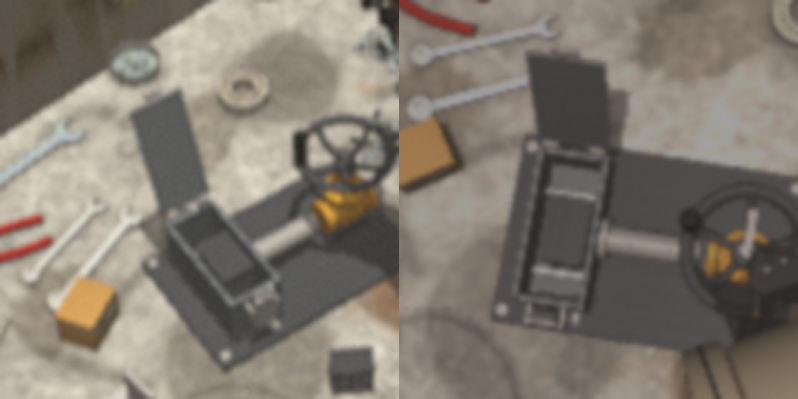

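```bash
cat >> h.py <<'E'
Q=(.540,.134,-.158)
def W(X,q=Q): c,s=np.cos(q[2]),np.sin(q[2]);return np.array([q[0]+X[0]*c-X[1]*s,q[1]+X[0]*s+X[1]*c,X[2]])
E
python3 - <<'E'
from h import *
z=np.load("cal.npz");I=[dict(mtx=z["s"][0],R=z["sR"],t=z["st"]),dict(mtx=z["t"][0],R=z["tR"],t=z["tt"])]
print(tri(I,[(222.5,197.2),(211.9,179.8)]),tri(I,[(219.5,200.6),(160+568/3.07-130,160+55/3.07)]))
for t in np.linspace(1.7,2.15,10):
    X=W((.077-.151*np.cos(t)+.0025*np.sin(t),.075,.09+.151*np.sin(t)+.0025*np.cos(t)))
    print(round(t,2),X.round(3),proj(I[0],X).round(1),proj(I[1],X).round(1))
for X in((.18,.075,.335),(.18,.075,.2),(0,.075,.2)): print(W(X),rel(W(X)))
E
```

```text
(array([0.66107858, 0.18855911, 0.26819241]), [np.float64(0.0029785674451153436), np.float64(0.0029785674451154125)]) (array([0.67707484, 0.18723308, 0.2370334 ]), [np.float64(0.000919492220988054), np.float64(0.0009194922209881963)])
1.7 [0.65  0.192 0.239] [223.7 205.1] [212.4 188. ]
1.75 [0.657 0.191 0.238] [222.6 204.1] [213.  185.3]
1.8 [0.664 0.19  0.236] [221.5 203.1] [213.6 182.7]
1.85 [0.671 0.189 0.234] [220.5 202.3] [214.2 180.1]
1.9 [0.678 0.188 0.232] [219.5 201.6] [214.8 177.6]
1.95 [0.685 0.187 0.229] [218.5 200.9] [215.4 175.2]
2.0 [0.692 0.186 0.226] [217.6 200.4] [216. 173.]
2.05 [0.699 0.185 0.223] [216.7 199.9] [216.6 170.8]
2.1 [0.705 0.184 0.219] [215.9 199.6] [217.2 168.8]
2.15 [0.712 0.183 0.215] [215.1 199.3] [217.8 166.9]
[0.72955867 0.17974398 0.335     ] [ 1.00577274  1.51285425 -0.00473329]
[0.72955867 0.17974398 0.2       ] [1.00673961 1.51327256 0.67026589]
[0.55180076 0.2080658  0.2       ] [1.00322233 0.61327961 0.67082868]
```

>>> play_rows(
  motion=[
    [0.3,0.2,0,0,0,0,0],
    [0.55,0.4,0,0,0,0,0],
    [0.8,0.6,0,0,0,0,0],
    [1,0.75,0,0,0,0,0],
    [1,0.75,0,0,0,0,0],
  ],
)

```text
time: 27.12
ee_pos: [0.5798, 0.2078, 0.3285]
eef_rot: [0.76, 0.65, -0.005, 0.001]
ft_force: [-1.5, -0.8, -0.9]
width: 0.0008
```

>>> play_rows(
  motion=[
    [0,0.25,0,0,0,0,0],
    [0,0.5,0,0,0,0,0],
    [0,0.76,0,0,0,0,0],
    [0,0.76,0,0,0,0,0],
  ],
)

```text
time: 27.62
ee_pos: [0.7312, 0.1755, 0.329]
eef_rot: [0.763, 0.646, -0.004, 0.0]
ft_force: [-1.4, 0.3, -0.6]
width: 0.0005
```

>>> play_rows(
  motion=[
    [0,0,0.2,0,0,0,0],
    [0,0,0.4,0,0,0,0],
    [0,0,0.6,0,0,0,0],
    [0,0,0.67,0,0,0,0],
    [0,0,0.67,0,0,0,0],
  ],
)

```text
time: 28.25
ee_pos: [0.7283, 0.1781, 0.2011]
eef_rot: [0.762, 0.647, -0.0, -0.0]
ft_force: [-0.4, 0.9, -0.0]
width: 0.0003
```

>>> play_rows(
  motion=[
    [0,-0.1,0,0,0,0,0],
    [0,-0.2,0,0,0,0,0],
    [0,-0.3,0,0,0,0,0],
    [0,-0.4,0,0,0,0,0],
    [0,-0.5,0,0,0,0,0],
  ],
)

```text
time: 28.88
ee_pos: [0.6308, 0.1938, 0.2038]
eef_rot: [0.762, 0.647, 0.002, 0.001]
ft_force: [1.4, -0.2, -0.3]
width: 0.0003
```

>>> play_rows(
  motion=[
    [0,-0.1,0,0,0,0,0],
    [0,-0.2,0,0,0,0,0],
    [0,-0.3,0,0,0,0,0],
    [0,-0.4,0,0,0,0,0],
    [0,-0.5,0,0,0,0,0],
  ],
)

```text
time: 29.5
ee_pos: [0.532, 0.2101, 0.2034]
eef_rot: [0.763, 0.647, 0.002, 0.0]
ft_force: [0.2, -0.2, 0.3]
width: 0.0
```

>>> play_rows(
  motion=[
    [0,-0.1,0,0,0,0,0],
    [0,-0.2,0,0,0,0,0],
    [0,-0.25,0,0,0,0,0],
    [0,-0.25,0,0,0,0,0],
  ],
)

```text
time: 30.0
ee_pos: [0.4825, 0.2184, 0.2022]
eef_rot: [0.762, 0.647, 0.001, -0.0]
ft_force: [0.1, -0.4, 0.5]
width: 0.0003
```

```bash
python3 - <<'E'
from h import *
s=r.read_state();print(s["ee_pos"],s["eef_rot"],s["width"],s["ft_force"])
a=eyes.camera("scene");b=eyes.camera("top")
for p,n in((a,"s"),(b,"t")):
  for l in("lid_front",):
    print(n,l,[(np.round(d["xy"],1).tolist(),round(d["p"],2)) for d in eyes.landmark_of(p,l)[:4]])
for t in(0,.08,.3,.8):
    X=W((.077-.151*np.cos(t)+.0025*np.sin(t),.075,.09+.151*np.sin(t)+.0025*np.cos(t)));print(t,proj(a,X),proj(b,X))
print(rel(W((-.060,.075,.12))))
cv2.imwrite("pics/c5.png",np.hstack([cv2.resize(a["image"][170:300,170:300],None,fx=3.07,fy=3.07,interpolation=2),cv2.resize(b["image"][160:290,160:290],None,fx=3.07,fy=3.07,interpolation=2)])[:,:,::-1])
E
```

```text
[0.48248647 0.21844128 0.20216677] [ 7.62251365e-01  6.47280012e-01  1.15231970e-03 -3.38580609e-04] 0.00030951063801500393 [ 0.13568595 -0.35631031  0.51560507]
s lid_front [([250.9, 253.7], 0.91)]
t lid_front [([204.7, 257.8], 0.98)]
0 [253.1861014  263.65343784] [208.10704506 259.09944708]
0.08 [252.93785657 261.44412232] [207.57181009 258.63182775]
0.3 [251.45435057 254.44020277] [206.39800704 255.50789304]
0.8 [244.08192199 235.26334814] [205.77614109 238.56266171]
[0.0067542  0.04790311 0.40570931]
```

View pics/c5.png

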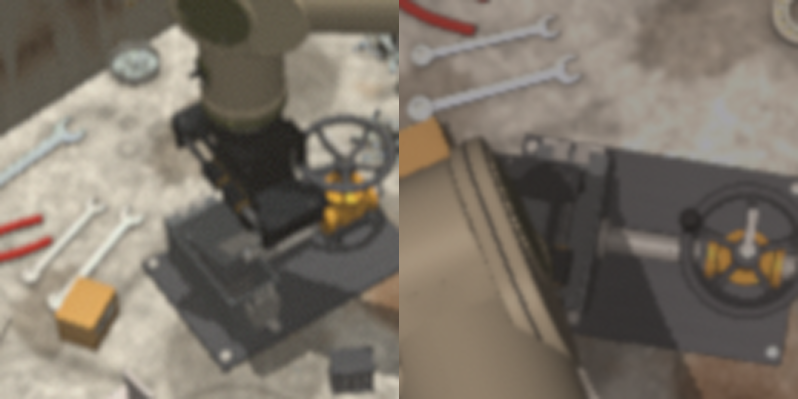

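>>> play_rows(
  motion=[
    [0,0.05,0.12,0,0,0,0],
    [0,0.05,0.25,0,0,0,0],
    [0,0.05,0.36,0,0,0,0],
    [0,0.05,0.4,0,0,0,0],
    [0,0.05,0.42,0,0,0,0],
  ],
)

```text
time: 30.82
ee_pos: [0.4924, 0.2163, 0.117]
eef_rot: [0.762, 0.647, -0.0, 0.0]
ft_force: [0.6, 0.4, 0.4]
width: 0.0004
```

>>> play_rows(
  motion=[
    [0,0,0.02,0,0,0,0],
    [0,0,0.03,0,0,0,0],
    [0,0,0.04,0,0,0,0],
    [0,0,0.04,0,0,0,0],
  ],
)

```text
time: 31.32
ee_pos: [0.492, 0.2165, 0.109]
eef_rot: [0.762, 0.647, 0.0, -0.0]
ft_force: [-0.8, -0.0, 0.1]
width: 0.0005
```

>>> play_rows(
  motion=[
    [0,0,0.01,0,0,0,0],
    [0,0,0.02,0,0,0,0],
    [0,0,0.025,0,0,0,0],
    [0,0,0.025,0,0,0,0],
  ],
)

```text
time: 31.82
ee_pos: [0.492, 0.2165, 0.1043]
eef_rot: [0.762, 0.647, 0.0, -0.0]
ft_force: [-0.9, -1.5, 4.9]
width: 0.0002
```

>>> play_rows(
  motion=[
    [0,0,0.01,0,0,0,0],
    [0,0,0.02,0,0,0,0],
    [0,0,0.02,0,0,0,0],
  ],
)

```text
time: 32.2
ee_pos: [0.4918, 0.2166, 0.1009]
eef_rot: [0.762, 0.647, -0.0, -0.001]
ft_force: [-6.4, -2.2, 14.3]
width: 0.0007
```

>>> play_rows(
  motion=[
    [0,0,0.005,0,0,0,0],
    [0,0,0.01,0,0,0,0],
    [0,0,0.01,0,0,0,0],
  ],
)

```text
time: 32.58
ee_pos: [0.4917, 0.2167, 0.0991]
eef_rot: [0.762, 0.647, -0.0, -0.001]
ft_force: [-7.8, -2.3, 18.5]
width: 0.0004
```

>>> play_rows(
  motion=[
    [0,0,0.005,0,0,0,0],
    [0,0,0.01,0,0,0,0],
    [0,0,0.015,0,0,0,0],
    [0,0,0.015,0,0,0,0],
  ],
)

```text
time: 33.08
ee_pos: [0.4919, 0.2163, 0.0947]
eef_rot: [0.762, 0.647, -0.0, 0.0]
ft_force: [-0.4, -0.3, -0.0]
width: 0.0003
```

>>> play_rows(
  motion=[
    [0,0,0.01,0,0,0,0],
    [0,0,0.015,0,0,0,0],
    [0,0,0.015,0,0,0,0],
  ],
)

```text
time: 33.45
ee_pos: [0.4922, 0.2165, 0.0928]
eef_rot: [0.762, 0.647, 0.0, -0.0]
ft_force: [-5.0, -2.0, 11.2]
width: 0.0001
```

>>> play_rows(
  motion=[
    [0,0,-0.1,0,0,0,0],
    [0,0,-0.3,0,0,0,0],
    [0,0,-0.6,0,0,0,50],
    [0,0,-0.9,0,0,0,50],
    [0,-0.2,-0.9,0,0,0,50],
  ],
)

```text
time: 34.08
ee_pos: [0.4556, 0.2227, 0.2762]
eef_rot: [0.764, 0.646, 0.004, 0.001]
ft_force: [-0.1, 0.7, -1.4]
width: 0.0228
```

```bash
cat > e.py <<'E'
from h import *
np.set_printoptions(precision=4,suppress=True)
a=eyes.camera("scene");b=eyes.camera("top")
for l in("lid_front","handle","stem_pointer","valve_axis"):
  A=eyes.landmark_of(a,l);B=eyes.landmark_of(b,l)
  print(l,[(np.round(d["xy"],1).tolist(),round(d["p"],2)) for d in A[:2]+B[:2]])
  if A and B:print(tri([a,b],[A[0]["xy"],B[0]["xy"]]))
h=(254.6,231.2);print("top manual",onz(b,h,.196),"scene manual",onz(a,(268,218.3),.176))
for y in(.0326,.0363):print(proj(a,(.524,y,.142)),proj(b,(.524,y,.142)))
print(rel((.5445,.085,.25)),r.read_state()["ee_pos"])
cv2.imwrite("pics/c6.png",np.hstack([cv2.resize(a["image"][180:290,210:320],None,fx=3.6,fy=3.6,interpolation=2),cv2.resize(b["image"][180:290,200:310],None,fx=3.6,fy=3.6,interpolation=2)])[:,:,::-1])
E
python3 e.py
```

```text
lid_front [([254.8, 263.8], 0.62), ([203.8, 313.2], 0.26), ([206.3, 260.0], 0.85)]
(array([0.4732, 0.2215, 0.0995]), [np.float64(0.0034645334035587256), np.float64(0.0034645334035587087)])
handle [([265.0, 213.1], 0.73), ([256.1, 231.7], 0.79)]
(array([0.5479, 0.0868, 0.1954]), [np.float64(0.005576895981023007), np.float64(0.00557689598102266)])
stem_pointer [([280.6, 219.5], 0.8), ([272.8, 227.8], 0.74)]
(array([0.5542, 0.0293, 0.1144]), [np.float64(0.013000181538672316), np.float64(0.013000181538672287)])
valve_axis [([282.0, 217.0], 0.91), ([273.4, 239.8], 0.8), ([396.9, 251.1], 0.45)]
(array([0.525 , 0.0359, 0.1544]), [np.float64(0.001971690662363201), np.float64(0.001971690662363268)])
top manual [0.5449 0.087  0.196 ] scene manual [0.5401 0.0878 0.176 ]
[282.2855 218.9079] [274.9575 241.1699]
[281.5589 219.4463] [273.6    241.1743]
[-0.6036  0.5641  0.1083] [0.4529 0.2226 0.2716]
```

View pics/c6.png

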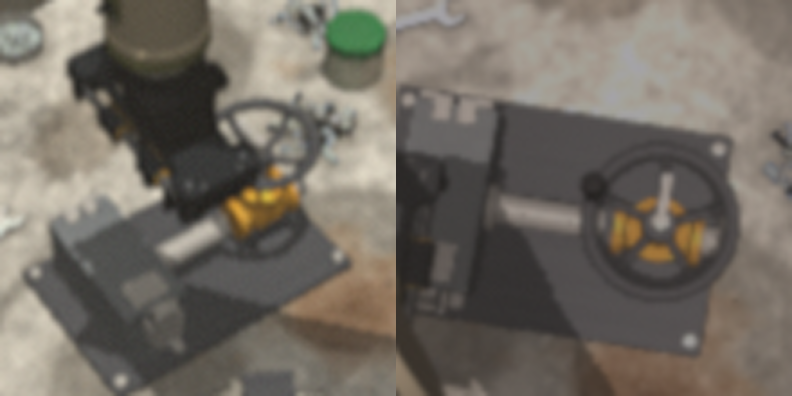

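>>> play_rows(
  motion=[
    [-0.15,0.15,0,0,0,0,60],
    [-0.35,0.35,0,0,0,0,60],
    [-0.52,0.5,0,0,0,0,60],
    [-0.594,0.56,0.05,0,0,0,60],
    [-0.594,0.56,0.1,0,0,0,60],
  ],
)

```text
time: 35.2
ee_pos: [0.5443, 0.0857, 0.2513]
eef_rot: [0.764, 0.646, -0.0, 0.0]
ft_force: [-0.5, -0.1, -0.5]
width: 0.0523
```

```bash
python3 - <<'E'
from h import *
s=r.read_state();print(s["ee_pos"],s["eef_rot"],s["width"],s["joint_positions"]);print(rel((.544,.087,.163)))
E
```

```text
[0.54430141 0.08574442 0.25132393] [ 7.63513668e-01  6.45791386e-01 -3.81121031e-04  4.67713608e-04] 0.0522728038577854 [-0.97281474  0.1837829   0.83990102  1.65321901 -0.13817526  1.3669788
 -0.27987993]
[ 0.00646467 -0.00262572  0.44161174]
```

>>> play_rows(
  motion=[
    [0.006,0,0.15,0,0,0,60],
    [0.006,0,0.3,0,0,0,60],
    [0.006,0,0.4,0,0,0,60],
    [0.006,0,0.44,0,0,0,60],
    [0.006,0,0.44,0,0,0,60],
  ],
)

```text
time: 35.83
ee_pos: [0.5436, 0.0894, 0.1638]
eef_rot: [0.762, 0.647, -0.0, -0.0]
ft_force: [0.9, -0.8, 0.0]
width: 0.052
```

>>> play_rows(
  motion=[
    [0,0,0,0,0,0,10],
    [0,0,0,0,0,0,10],
    [0,0,0,0,0,0,10],
    [0,0,0,0,0,0,10],
    [0,0,0,0,0,0,10],
  ],
  squeeze=12,
)

```text
time: 36.45
ee_pos: [0.544, 0.0887, 0.164]
eef_rot: [0.762, 0.647, 0.0, -0.0]
ft_force: [-0.1, 0.1, 0.2]
width: 0.0176
```

```bash
cat > rows.py <<'E'
# rows for circle: args cx cy; current handle angle from state; prints next calls in tool frame, relative to the current pose
import sys; from h import *
c=np.array([float(sys.argv[1]),float(sys.argv[2])]);n=int(sys.argv[3]) if len(sys.argv)>3 else 3;step=np.radians(float(sys.argv[4]) if len(sys.argv)>4 else 20)
s=r.read_state();p=np.array(s["ee_pos"]);Rm=Ro.from_quat(s["eef_rot"]).inv();v=p[:2]-c;a=np.arctan2(v[1],v[0])
print("pos",p.round(4),"F",np.round(s["ft_force"],1),"ang",np.degrees(a).round(1),"rad",np.hypot(*v).round(4),"w",round(s["width"],4))
if n:
  base=p.copy()
  for k in range(n):
    R=[]
    for i in range(1,6):
        t=a+step*(5*k+i);X=np.r_[c+.055*np.array([np.cos(t),np.sin(t)]),p[2]];R.append((Rm.apply(X-base)/.2).round(3)[:2].tolist())
    base=X;print(R)
E
python3 rows.py .5245 .0355 2
```

```text
pos [0.544  0.0887 0.164 ] F [-0.1  0.1  0.2] ang 69.9 rad 0.0567 w 0.0176
[[-0.007, -0.097], [-0.038, -0.187], [-0.099, -0.261], [-0.181, -0.31], [-0.275, -0.328]]
[[-0.094, 0.015], [-0.178, 0.062], [-0.24, 0.134], [-0.274, 0.224], [-0.275, 0.319]]
```

>>> play_rows(
  motion=[
    [-0.007,-0.097,0,0,0,0,10],
    [-0.038,-0.187,0,0,0,0,10],
    [-0.099,-0.261,0,0,0,0,10],
    [-0.181,-0.31,0,0,0,0,10],
    [-0.275,-0.328,0,0,0,0,10],
  ],
)

```text
time: 37.08
ee_pos: [0.4683, 0.0475, 0.1639]
eef_rot: [0.761, 0.648, -0.0, -0.002]
ft_force: [-4.2, 6.9, 2.7]
width: 0.0179
```

```bash
cat > see.py <<'E'
import sys; from h import *
a=eyes.camera("scene");b=eyes.camera("top")
C=np.array((.5245,.0355))
for p,n in((a,"s"),(b,"t")):
  print(n,[(l,[(np.round(d["xy"],1).tolist(),round(d["p"],2)) for d in eyes.landmark_of(p,l)[:2]]) for l in("stem_pointer","handle")])
save(a,"sc_%s.png"%sys.argv[1]);save(b,"tp_%s.png"%sys.argv[1])
E
python3 see.py 1; python3 rows.py .5245 .0355 2
```

```text
s [('stem_pointer', [([246.6, 203.3], 0.37), ([354.0, 196.9], 0.2)]), ('handle', [([287.9, 223.4], 0.51)])]
t [('stem_pointer', [([269.2, 226.6], 0.49), ([141.5, 259.6], 0.45)]), ('handle', [])]
pos [0.4681 0.0456 0.1636] F [-12.4   1.    8.7] ang 169.9 rad 0.0573 w 0.0176
[[-0.094, 0.027], [-0.178, 0.074], [-0.24, 0.146], [-0.274, 0.235], [-0.275, 0.331]]
[[0.031, 0.09], [0.092, 0.164], [0.174, 0.213], [0.268, 0.231], [0.362, 0.216]]
```

```bash
sed -i 's/^base=p.copy.*//; s/  base=p.copy()/  if len(sys.argv)>5: p[:2]=[float(sys.argv[5]),float(sys.argv[6])];a=np.arctan2(*(p[:2]-c)[::-1])\n  base=p.copy()/; s/base=X;print(R)/base=X;print(R,"end",X.round(4),np.degrees(t).round(1))/' rows.py; python3 rows.py .521 .0355 2 20 .4703 .0451
python3 - <<'E'
import cv2,numpy as np
a=cv2.imread('pics/sc_1.png')[180:270,240:330];b=cv2.imread('pics/tp_1.png')[190:280,220:310]
cv2.imwrite('pics/c7.png',cv2.resize(np.hstack([a,b]),None,fx=4.4,fy=4.4,interpolation=2))
E
```

```text
pos [0.4681 0.0456 0.1636] F [-12.4   1.    8.7] ang 169.2 rad 0.0539 w 0.0176
[[-0.094, -0.003], [-0.178, 0.043], [-0.241, 0.115], [-0.276, 0.204], [-0.278, 0.299]] end [ 0.5203 -0.0195  0.1636] 269.3
[[0.03, 0.091], [0.09, 0.165], [0.172, 0.215], [0.265, 0.234], [0.36, 0.22]] end [0.5753 0.0444 0.1636] 369.3
```

View pics/c7.png

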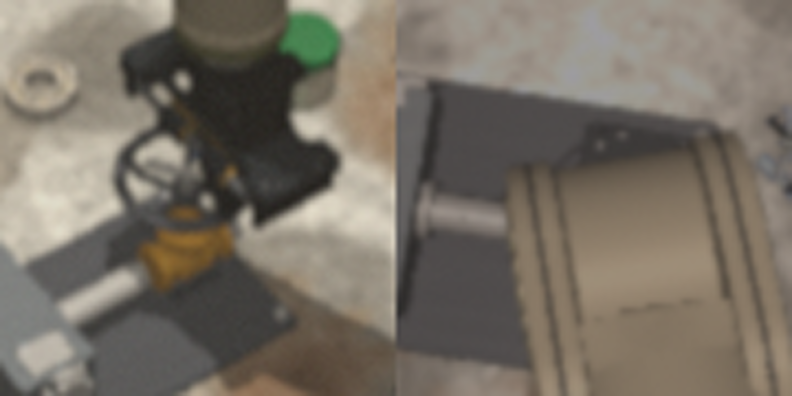

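>>> play_rows(
  motion=[
    [-0.094,-0.003,0,0,0,0,10],
    [-0.178,0.043,0,0,0,0,10],
    [-0.241,0.115,0,0,0,0,10],
    [-0.276,0.204,0,0,0,0,10],
    [-0.278,0.299,0,0,0,0,10],
  ],
)

```text
time: 38.0
ee_pos: [0.5196, -0.0202, 0.1637]
eef_rot: [0.763, 0.647, -0.001, -0.001]
ft_force: [-6.0, 3.3, 2.8]
width: 0.0175
```

```bash
python3 rows.py .521 .0355 2 20 .5203 -.0195
```

```text
pos [ 0.5196 -0.0202  0.1637] F [-6.   3.3  2.8] ang -91.4 rad 0.0557 w 0.0175
[[0.031, 0.09], [0.09, 0.165], [0.172, 0.215], [0.265, 0.234], [0.36, 0.219]] end [0.5753 0.0444 0.1637] 9.3
[[0.084, -0.046], [0.147, -0.118], [0.182, -0.206], [0.184, -0.302], [0.153, -0.392]] end [0.5028 0.0874 0.1637] 109.3
```

```bash
python3 rows.py .521 .037 2 20 .5203 -.0195
```

```text
pos [ 0.5196 -0.0202  0.1637] F [-6.   3.3  2.8] ang -91.4 rad 0.0572 w 0.0175
[[0.038, 0.089], [0.098, 0.164], [0.179, 0.214], [0.273, 0.232], [0.367, 0.218]] end [0.5753 0.0459 0.1637] 9.3
[[0.084, -0.046], [0.147, -0.118], [0.182, -0.207], [0.184, -0.302], [0.153, -0.392]] end [0.5028 0.0889 0.1637] 109.3
```

>>> play_rows(
  motion=[
    [0.031,0.09,0,0,0,0,10],
    [0.09,0.165,0,0,0,0,10],
    [0.172,0.215,0,0,0,0,10],
    [0.265,0.234,0,0,0,0,10],
    [0.36,0.22,0,0,0,0,10],
  ],
)

```text
time: 38.62
ee_pos: [0.5763, 0.043, 0.1642]
eef_rot: [0.763, 0.646, -0.0, 0.001]
ft_force: [-0.5, -5.6, -0.6]
width: 0.0174
```

```bash
python3 rows.py .521 .037 2 20 .5753 .0444; python3 see.py 2
```

```text
pos [0.5763 0.043  0.1642] F [-0.5 -5.6 -0.6] ang 6.2 rad 0.0557 w 0.0174
[[0.085, -0.043], [0.15, -0.113], [0.187, -0.201], [0.192, -0.296], [0.163, -0.388]] end [0.5042 0.0894 0.1642] 107.8
[[-0.058, -0.076], [-0.138, -0.128], [-0.231, -0.149], [-0.326, -0.137], [-0.411, -0.093]] end [0.4723 0.0114 0.1642] 207.8
s [('stem_pointer', [([294.6, 221.8], 0.88)]), ('handle', [([269.1, 202.2], 0.8), ([307.7, 199.5], 0.56)])]
t [('stem_pointer', []), ('handle', [([396.4, 254.9], 0.22)])]
```

```bash
cat > pt.py <<'E'
from h import *
import sys
z=np.load("cal.npz");I=dict(s=dict(mtx=z["s"][0],R=z["sR"],t=z["st"]),t=dict(mtx=z["t"][0],R=z["tR"],t=z["tt"]))
c=np.array((.521,.0365));
def ang(k,u):
  for h in(.12,.135,.15):
    X=onz(I[k],u,h)[:2]-c;print(k,u,h,"ang",np.degrees(np.arctan2(X[1],X[0])).round(1),"rad",np.hypot(*X).round(4))
for a in sys.argv[1:]:
  k,x,y=a.split(",");ang(k,(float(x),float(y)))
E
python3 pt.py t,276.2,230 t,272.8,227.8 s,280.6,219.5 s,280,216 s,294.6,221.8
python3 - <<'E'
import cv2,numpy as np
a=cv2.imread('pics/sc_2.png')[185:255,250:320]
cv2.imwrite('pics/c8.png',cv2.resize(a,None,fx=7,fy=7,interpolation=2))
E
```

```text
t (276.2, 230.0) 0.12 ang -12.8 rad 0.0373
t (276.2, 230.0) 0.135 ang -12.6 rad 0.0354
t (276.2, 230.0) 0.15 ang -12.5 rad 0.0334
t (272.8, 227.8) 0.12 ang 1.6 rad 0.0426
t (272.8, 227.8) 0.135 ang 2.3 rad 0.0407
t (272.8, 227.8) 0.15 ang 2.9 rad 0.0388
s (280.6, 219.5) 0.12 ang -30.6 rad 0.0221
s (280.6, 219.5) 0.135 ang -11.3 rad 0.0098
s (280.6, 219.5) 0.15 ang 88.2 rad 0.0074
s (280.0, 216.0) 0.12 ang -33.6 rad 0.0395
s (280.0, 216.0) 0.135 ang -28.0 rad 0.0264
s (280.0, 216.0) 0.15 ang -11.9 rad 0.014
s (294.6, 221.8) 0.12 ang -122.0 rad 0.0469
s (294.6, 221.8) 0.135 ang -138.3 rad 0.0453
s (294.6, 221.8) 0.15 ang -154.4 rad 0.0473
```

View pics/c8.png

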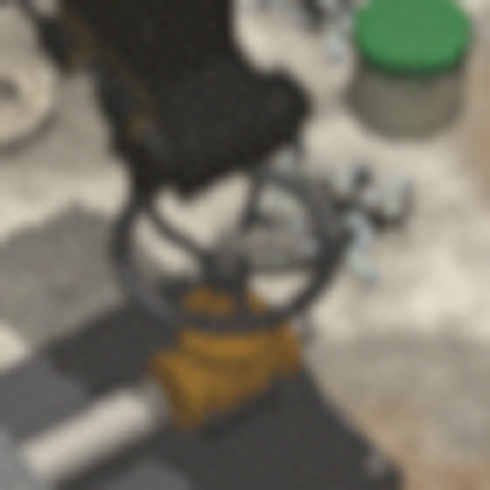

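>>> play_rows(
  motion=[
    [0.085,-0.043,0,0,0,0,10],
    [0.15,-0.113,0,0,0,0,10],
    [0.187,-0.201,0,0,0,0,10],
    [0.192,-0.296,0,0,0,0,10],
    [0.192,-0.296,0,0,0,0,10],
  ],
)

```text
time: 39.55
ee_pos: [0.5223, 0.0905, 0.1639]
eef_rot: [0.763, 0.647, -0.0, -0.0]
ft_force: [-0.2, -5.1, 1.1]
width: 0.0178
```

>>> play_rows(
  motion=[
    [0,0,0,0,0,0,60],
    [0,0,0,0,0,0,60],
    [0,0,0,0,0,0,60],
    [0,0,-0.2,0,0,0,60],
    [0,0,-0.45,0,0,0,60],
  ],
)

```text
time: 40.17
ee_pos: [0.5226, 0.0918, 0.2544]
eef_rot: [0.762, 0.647, -0.001, -0.0]
ft_force: [0.3, 0.1, 0.8]
width: 0.0512
```

>>> play_rows(
  motion=[
    [0.3,-0.1,0,0,0,0,60],
    [0.6,-0.2,0,0,0,0,60],
    [0.85,-0.3,0,0,0,0,60],
    [0.85,-0.3,0,0,0,0,60],
  ],
)

```text
time: 40.67
ee_pos: [0.4895, 0.2747, 0.2531]
eef_rot: [0.76, 0.65, -0.001, -0.0]
ft_force: [-0.5, -0.4, 0.9]
width: 0.0523
```

```bash
python3 see.py 3;python3 rows.py .521 .037 0
python3 - <<'E'
import cv2,numpy as np
a=cv2.imread('pics/tp_3.png')[205:275,240:310];b=cv2.imread('pics/top1.png')[205:275,240:310]
cv2.imwrite('pics/c9.png',cv2.resize(np.hstack([b,a]),None,fx=5.6,fy=5.6,interpolation=2))
E
```

```text
s [('stem_pointer', [([289.3, 212.8], 0.68), ([281.6, 218.7], 0.18)]), ('handle', [([272.3, 220.8], 0.9)])]
t [('stem_pointer', [([282.5, 233.9], 0.62)]), ('handle', [([254.0, 241.8], 0.83)])]
pos [0.4921 0.2681 0.2541] F [0.1 0.9 0.6] ang 97.1 rad 0.2329 w 0.0521
```

View pics/c9.png

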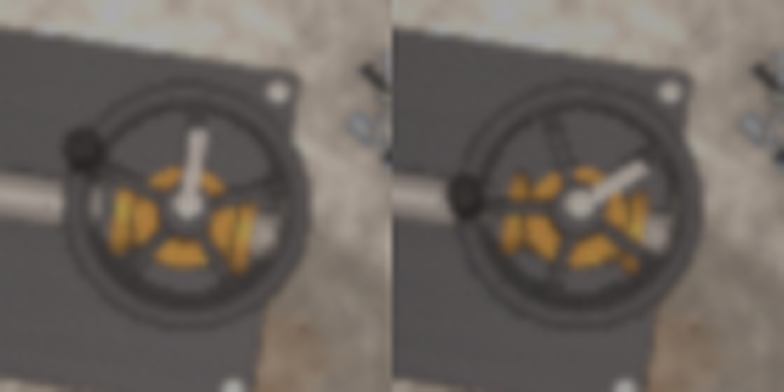

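```bash
cat > pang.py <<'E'
import cv2,numpy as np,sys
H=np.array([240+187/5.6-.5,205+207/5.6-.5])
for n in sys.argv[1:]:
    im=cv2.imread(n).astype(float);m=im.min(2);yy,xx=np.mgrid[:420,:560];d=np.hypot(xx-H[0],yy-H[1])
    w=np.clip(m-115,0,None)*(d<14.5);x,y=(w*xx).sum()/w.sum()-H[0],(w*yy).sum()/w.sum()-H[1]
    dx,dy=xx-xx[0,0]-0.,0
    cx,cy=(w*xx).sum()/w.sum(),(w*yy).sum()/w.sum()
    C=np.array([[(w*(xx-cx)**2).sum(),(w*(xx-cx)*(yy-cy)).sum()],[0,(w*(yy-cy)**2).sum()]]);C[1,0]=C[0,1]
    v=np.linalg.eigh(C)[1][:,1];v*=np.sign(v@[x,y])
    print(n,"centroid ang",np.degrees(np.arctan2(-x,-y)).round(1),"pca",np.degrees(np.arctan2(-v[0],-v[1])).round(1),(w>0).sum())
E
python3 pang.py pics/top0.png pics/top1.png pics/tp_3.png
python3 - <<'E'
from h import *
print(rel((.5205,.0915,.25)),rel((.5205,.0915,.163)))
z=np.load("cal.npz");t=dict(mtx=z["t"][0],R=z["tR"],t=z["tt"])
print("handle now top",onz(t,(240+74/5.6-.5,205+196/5.6-.5),.19),"before",onz(t,(240+83/5.6-.5,205+150/5.6-.5),.19))
E
```

```text
pics/top0.png centroid ang -16.7 pca 3.1 43
pics/top1.png centroid ang -18.5 pca 7.4 53
pics/tp_3.png centroid ang -60.9 pca -65.0 48
[-0.84746627  0.28519622  0.02039814] [-0.84762871  0.28515857  0.45539811]
handle now top [0.52393587 0.09197409 0.19      ] before [0.54545097 0.08782482 0.19      ]
```

```bash
cat > pang.py <<'E'
import cv2,numpy as np,sys
from scipy.ndimage import map_coordinates as mc
H=np.array([240+187/5.6-.5,205+207/5.6-.5])
for n in sys.argv[1:]:
    m=cv2.imread(n).astype(float).min(2);best=[]
    for dx in np.arange(-1.5,1.6,.5):
      for dy in np.arange(-1.5,1.6,.5):
        A=np.radians(np.arange(-180,180,2));rr=np.arange(0,12.5,.5)
        X=H[0]+dx-np.outer(np.sin(A),rr);Y=H[1]+dy-np.outer(np.cos(A),rr)
        s=mc(m,[Y,X],order=1).mean(1);i=s.argmax();best.append((s[i],np.degrees(A[i]),dx,dy))
    best.sort(reverse=True);print(n,[tuple(np.round(b,1)) for b in best[:4]])
E
python3 pang.py pics/top0.png pics/top1.png pics/tp_3.png
```

```text
pics/top0.png [(np.float64(134.6), np.float64(-8.0), np.float64(0.0), np.float64(1.0)), (np.float64(134.4), np.float64(-8.0), np.float64(0.0), np.float64(1.5)), (np.float64(134.4), np.float64(-10.0), np.float64(0.0), np.float64(0.5)), (np.float64(134.2), np.float64(-4.0), np.float64(0.5), np.float64(1.0))]
pics/top1.png [(np.float64(142.8), np.float64(-8.0), np.float64(0.0), np.float64(1.0)), (np.float64(142.7), np.float64(-8.0), np.float64(0.0), np.float64(1.5)), (np.float64(142.6), np.float64(-8.0), np.float64(0.0), np.float64(0.5)), (np.float64(142.6), np.float64(-4.0), np.float64(0.5), np.float64(1.0))]
pics/tp_3.png [(np.float64(140.8), np.float64(-56.0), np.float64(-0.5), np.float64(0.5)), (np.float64(140.8), np.float64(-58.0), np.float64(-1.0), np.float64(0.5)), (np.float64(140.7), np.float64(-60.0), np.float64(-0.5), np.float64(0.0)), (np.float64(140.7), np.float64(-58.0), np.float64(0.0), np.float64(0.0))]
```

>>> play_rows(
  motion=[
    [-0.3,0.1,0,0,0,0,60],
    [-0.6,0.2,0,0,0,0,60],
    [-0.847,0.285,0,0,0,0,60],
    [-0.847,0.285,0,0,0,0,60],
    [-0.847,0.285,0.1,0,0,0,60],
  ],
)

```text
time: 41.6
ee_pos: [0.5212, 0.0926, 0.2349]
eef_rot: [0.763, 0.646, 0.002, -0.0]
ft_force: [0.2, 0.3, 0.3]
width: 0.0522
```

>>> play_rows(
  motion=[
    [0,0,0.15,0,0,0,60],
    [0,0,0.3,0,0,0,60],
    [0,0,0.355,0,0,0,60],
    [0,0,0.355,0,0,0,60],
  ],
)

```text
time: 42.1
ee_pos: [0.5202, 0.0931, 0.1629]
eef_rot: [0.762, 0.647, -0.0, -0.0]
ft_force: [-0.1, -0.4, -0.3]
width: 0.0525
```

>>> play_rows(
  motion=[
    [0,0,0,0,0,0,10],
    [0,0,0,0,0,0,10],
    [0,0,0,0,0,0,10],
    [0,0,0,0,0,0,10],
    [0,0,0,0,0,0,10],
  ],
)

```text
time: 42.72
ee_pos: [0.5208, 0.093, 0.1632]
eef_rot: [0.762, 0.647, 0.001, 0.0]
ft_force: [2.8, 0.1, -0.9]
width: 0.0178
```

```bash
python3 rows.py .521 .0365 1 12.5
```

```text
pos [0.5208 0.093  0.1632] F [ 2.8  0.1 -0.9] ang 90.2 rad 0.0565 w 0.0178
[[-0.023, -0.056], [-0.052, -0.109], [-0.091, -0.154], [-0.139, -0.19], [-0.194, -0.215]] end [0.4721 0.0617 0.1632] 152.7
```

>>> play_rows(
  motion=[
    [-0.023,-0.056,0,0,0,0,10],
    [-0.052,-0.109,0,0,0,0,10],
    [-0.091,-0.154,0,0,0,0,10],
    [-0.137,-0.188,0,0,0,0,10],
    [-0.137,-0.188,0,0,0,0,10],
  ],
)

```text
time: 43.35
ee_pos: [0.4786, 0.0715, 0.1631]
eef_rot: [0.763, 0.647, 0.0, -0.0]
ft_force: [2.4, -1.6, -0.3]
width: 0.0173
```

>>> play_rows(
  motion=[
    [0,0,0,0,0,0,60],
    [0,0,0,0,0,0,60],
    [0,0,0,0,0,0,60],
    [0,0,-0.2,0,0,0,60],
    [0,0,-0.45,0,0,0,60],
  ],
)

```text
time: 43.98
ee_pos: [0.4781, 0.0719, 0.2534]
eef_rot: [0.762, 0.647, -0.001, -0.0]
ft_force: [1.4, 0.6, 0.3]
width: 0.0513
```

>>> play_rows(
  motion=[
    [0.3,0,0,0,0,0,60],
    [0.6,0,0,0,0,0,60],
    [1,0,0,0,0,0,60],
    [1,0,0,0,0,0,60],
  ],
)

```text
time: 44.48
ee_pos: [0.5102, 0.2742, 0.2516]
eef_rot: [0.76, 0.649, -0.001, 0.0]
ft_force: [-0.3, -0.2, -0.2]
width: 0.0517
```

```bash
python3 see.py 4;python3 rows.py .521 .037 0; python3 pang.py pics/top0.png pics/tp_4.png
python3 - <<'E'
import cv2,numpy as np
a=cv2.imread('pics/tp_4.png')[180:310,180:310];b=cv2.imread('pics/sc_4.png')[170:300,190:320]
cv2.imwrite('pics/c10.png',cv2.resize(np.hstack([b,a]),None,fx=3.07,fy=3.07,interpolation=2))
E
```

```text
s [('stem_pointer', [([277.6, 215.2], 0.87), ([206.9, 310.0], 0.48)]), ('handle', [([282.9, 224.1], 0.83)])]
t [('stem_pointer', [([276.1, 227.2], 0.95)]), ('handle', [([263.1, 258.2], 0.73)])]
pos [0.5116 0.2673 0.2533] F [-0.3  0.5 -0.5] ang 92.3 rad 0.2305 w 0.052
pics/top0.png [(np.float64(134.6), np.float64(-8.0), np.float64(0.0), np.float64(1.0)), (np.float64(134.4), np.float64(-8.0), np.float64(0.0), np.float64(1.5)), (np.float64(134.4), np.float64(-10.0), np.float64(0.0), np.float64(0.5)), (np.float64(134.2), np.float64(-4.0), np.float64(0.5), np.float64(1.0))]
pics/tp_4.png [(np.float64(139.1), np.float64(-6.0), np.float64(0.0), np.float64(1.0)), (np.float64(139.0), np.float64(-6.0), np.float64(0.0), np.float64(1.5)), (np.float64(138.8), np.float64(-6.0), np.float64(0.0), np.float64(0.5)), (np.float64(138.3), np.float64(-4.0), np.float64(0.5), np.float64(1.0))]
```

View pics/c10.png

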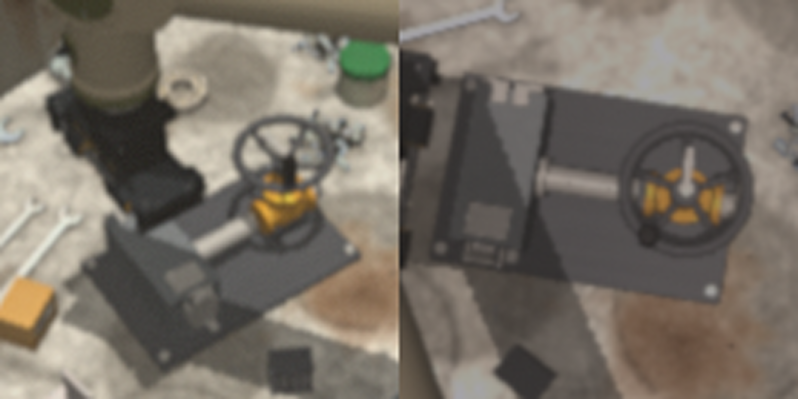

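```bash
python3 -c "
from bench import job
print(job.close_job())"
```

```text
the job is handed in; nothing more can be done
None
```

The whole job was done in the order asked and handed in at about 44.5 s, with the robot clear of everything.

- **Strainer:** I lifted the block from the rack and set it down on the bare bench. I then took it by its ends and lowered it between the end stops until it touched the floor at about 6 N. On the bench I re-gripped it once more, 8 mm higher, so the gripper body would clear the open lid. A picture taken before the lid was closed showed it seated.
- **Lid:** I tipped it over from behind and pressed the pad. The force built to 18.5 N, dropped to zero, and the next press met a firm stop at lid-shut height. The last picture shows the lid flat with the catch over its lip.
- **Valve:** I turned the handle about 430°, of which about 70° was free play. The pointer is back at its starting direction: -8° in the first picture, about -6° in the last. That makes the stem about 361–362°, with a reading error of a few degrees.
- **Bystanders:** The jar, carton and bearing look undisturbed in the last pictures. The spray can was outside those crops, so I did not check it at the end. The arm did not work near it.

**Disagreements:**
- The two cameras differed by 4–5 mm sideways. I used a middle value and corrected by feel.
- The network's pointer readings scattered by about 10°, so I measured the pointer's direction directly in the top pictures instead.
- The first stretch of the turn ran slightly off-centre, with a side force of about 12 N. I corrected the centre after that.

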